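# Pack the sharpening kit and tally it

### The arm

A 6-joint arm with a two-finger parallel gripper is mounted at the origin on the work surface. World frame = base frame: x ahead of the robot, y to its left, z up, the work surface at z = 0. Lengths are in mm, angles in rad, forces in N, time in s.
With the tool pointing down it reaches from about 350 to 775 mm from the base axis. Payload 5.5 kg.
Tool frame: the origin (TCP) lies between the finger pads; the fingertips stand 19 mm ahead of it and the grasp point (between the pads) is the TCP; z points along the fingers, y is the line along which they close (so a half turn about z gives the same grasp; the last joint's range is limited). The gripper opens to 85 mm and grips with 20 to 120 N. Pads are 22 mm wide; open, the fingers measure 114 mm over their backs; the gripper's body (76 mm by 85 mm) begins 54 mm behind the grasp point. The pads swing forward as they close: fully open they stand 13 mm farther back than shut.
Start: joints at [-1.383, 0.313, 0.046, 1.304, 0, 1.431], TCP at [185.124, -544.425, 250.323] pointing down, gripper open.
Joint ranges: [-2.76, 2.76], [-0.86, 1.69], [-1.03, 1.26], [-2.2, 2.34], [-1.47, 1.5], [-3.14, 3.14]. Speed limits (rad/s): [2.57, 2.57, 3.14, 3.14, 3.14, 3.14].

### API

Orientations are given as a 3x3 rotation matrix whose columns are the frame's x, y, z axes.
In Python, from rig import read_state, eyes, manip, find_in gives the robot as it stands. The module is installed in compiled form; this text tells all that it offers.
- The arm moves only by the tool play_rows, never from a script. Its argument "motion" is one flat list of numbers, 7 for each row, row after row: the opening, from -1 (shut) to 1 (fully open), then the shift along the tool's x, y, z in m, then the turn, a rotation vector about the tool's x, y, z in degrees. In form: [claw, tx, ty, tz, rx, ry, rz, claw, tx, ty, tz, rx, ry, rz, ...]. A call has 1 to 10 rows; each row is the pose to reach, as a shift and turn from the pose commanded when the call began, along the tool's axes at that moment; what a row does not reach only later rows make up. A row lasts 1/12 s, in which the tool goes at most 41.7 mm and 7.16 degrees, less where a joint would pass 70% of its speed; a pose out of reach is approached as far as the arm can. A call with a gripper value outside its range is refused whole. The fingers move at their own pace and stop on an object; "squeeze" is the grip in N (left out, the last holds). Time passes only in rows, so rows that repeat a pose let the fingers close. It gives the time, the measured TCP pose, the force, the opening and the grip force at its end, in the units of the state.
- read_state(): the state, without advancing time (a new reading comes with each control period).
- eyes.read_camera(name): name is "scene" or "top" or "wrist"; returns a dict with "image" (480x640x3 uint8, red, green, blue), "mtx" (3x3 intrinsics, pixels), "cam_to_world" (4x4, takes a point from camera to world coordinates). Camera axes: x right, y down, z forward; pixel columns grow to the right and rows downward; lengths in mm; the calibration is good to about 2 mm. A picture is of the moment at which its call begins. There is no depth.
- manip.close_job(): hands the job in; it is judged then, once.
Trained networks look in the newest picture that a camera, given by its name, has taken for a name from the list of things; names that differ only in an ending like _2 or _b are one class to them, and where a whole thing is asked for, a point or a joint stands for the part that bears it (a point fixed in the world has none). Each returns a list of dicts, best first, with "conf" (0 to 1); they miss things now and then, are a little off and sometimes report something else, mostly with a low value. They report only what shows in the picture. A call takes as long as a camera call. They do not tell look-alikes from the thing itself.
- find_in(name, camera): "xyz" ([x, y, z] in mm, in the coordinates of the camera as it stood for that picture, good to about 4 mm: the middle of the surface that is visible of it).
The state is a dict: "clock": time; "joint_pos": joint angles; "qd": joint speeds; "effort": joint torques, N m; "tool_pos": TCP position; "orientation": TCP orientation; "ft_force": force on the tool from outside, world axes, zero at the start; "moment": the same for the moment, N m; "opening": finger opening in mm; "gripper_force": force on a finger pad.
Only numpy, scipy, OpenCV 4.12 (cv2) and the standard library are available. Lean on these libraries where they do the work, as an engineer would, in place of code of your own. Each camera call takes 0.05 s, during which the arm holds its last target. There are 200 camera calls.

### The job

Pack the kit away: lay every short sharpening stone side by side on the floor of the wooden box's larger bay, lengthwise across the width of the box and centred in it, then swing the counter's lever all the way to its stop and let it spring back. Next lay every tin flat on the floor of the box's smaller bay and work the lever to its stop and back again. Last, lock the counter by turning its knob clockwise past the click; leave the long stones and other things on the bench where they are.

Things in the scene. Friction and masses are not known exactly. Their poses are not given: they have to be found in the camera images.
- chest: shallow open wooden box, fixed to the bench, outside 128 (x) by 292 (y) by 36 high, walls and floor 6 thick. Origin: centre of its underside; z up. A cross wall 6 thick at y = -23 mm (its middle) parts it into a stone bay, y from -20 to +140 mm (160 long), and a smaller tin bay, y from -140 to -26 mm (114 long). Both bays are 116 wide, x from -58 to +58, with the inner floor at z = 6
- tally: grey steel bench counter, fixed, 100 (x) by 170 (y) by 50 high. Origin: centre of its underside; z up. On its flat top: the lever (pivot at x = 25, y = -40 mm; at rest its post stands at x = -23, y = -14, and it swings towards -y), and the lock knob (at x = -15, y = 50)
- tally_lever (a joint): angle of the counter's lever, 0 at rest, 1.0 rad at its stop; it turns counter-clockwise seen from above about the upright axis through point lever_pivot; a light spring (0.09 N m at rest to 0.24 N m at the stop, 2 to 4.5 N at the post) always drives it back to 0
- lever_post (a point): centre of the top of the lever's upright black thumb post: 12 diameter, 42 tall, top 99 above the bench, 55 from the pivot axis; moves with the lever. Arm of the lever is 12 wide, its upper side 62 above the bench. Push the post sideways or pinch it
- lever_pivot (a point): a point on the lever's upright pivot axis, 55 above the bench
- lock_knob (a joint): angle of the lock knob, 0 unlocked; it turns clockwise seen from above to its stop at 1.3 rad. It resists with about 0.1 N m at first, clicks over centre at 0.75 rad and from there is driven on to 1.3 by itself
- knob_top (a point): centre of the top of the lock knob's grip, 85 above the bench, on the knob's axis. The grip is a black bar 44 long, 12 wide, 24 tall; at 0 its length lies along the counter's x axis
- stone1: short grey sharpening stone, 60 (its x) by 40 (its y) by 24 (its z), 70 to 170 g. Origin: its centre. Lies loose on the bench at the start; None when absent
- stone2: short grey sharpening stone, 60 (its x) by 40 (its y) by 24 (its z), 70 to 170 g. Origin: its centre. Lies loose on the bench at the start; None when absent
- stone3: short grey sharpening stone, 60 (its x) by 30 (its y) by 24 (its z), 70 to 170 g. Origin: its centre. Lies loose on the bench at the start; None when absent
- stone4: short grey sharpening stone, 60 (its x) by 30 (its y) by 24 (its z), 70 to 170 g. Origin: its centre. Lies loose on the bench at the start; None when absent
- tin1: round closed metal tin of honing paste, 48 diameter, 30 high (its z, upright), 60 to 105 g. Origin: its centre. None when absent
- tin2: round closed metal tin of honing paste, 48 diameter, 30 high (its z, upright), 60 to 105 g. Origin: its centre. None when absent
- long_stone1: long dark bench stone 190 x 50 x 25; not part of the job, leave it where it is
- long_stone2: long pale grey bench stone 170 x 50 x 28; not part of the job, leave it where it is
- tape_roll: roll of paper tape, 110 across, 36 high; not part of the job, leave it where it is
- gouge: gouge with a wooden handle, lying; not part of the job, leave it where it is
- knife: carving knife with a wooden handle, lying; not part of the job, leave it where it is
- oil_can: can 52 diameter, 85 high; not part of the job, leave it where it is
- mallet: small mallet, lying; not part of the job, leave it where it is
Not all that is in view belongs to the job. What is shaped like the stone2 but green is not meant.

How it is judged:
By the outcome, as a careful person would: the job done as asked, in the order asked, and still so for the second after the job is handed in, with the robot touching nothing.
Of stone1, stone2, stone3, stone4 only 3 to 4 are there at a start; the rules pass over those that are not, and their reading is None.
Of tin1, tin2 only 1 to 2 are there at a start; the rules pass over those that are not, and their reading is None.
At some moment in a run one of stone1, stone2, stone3, stone4, tin1, tin2 may be knocked a few centimetres aside while the robot is not near it.
Once in a run the grip may slacken for a moment while it holds something.
It also fails if it takes over 210 s, if anything falls off the work surface, if the arm or the gripper's body presses on something with over 40 N, if the wrist force passes 120 N, or if a joint passes its speed limit or range.

## Working session

There is one attempt and no reset: what is moved stays moved. The work goes in short steps, Python scripts to look and compute and a tool call to move; the robot and the scene stay as the last step left them, time stands still between calls to the robot, and variables do not carry over. Pictures are saved under pics/ and viewed, at most 17 in all, crops included, and the job is handed in when it is done.

Besides the shell and the picture viewer there is one more tool, called after "Call:" as name(argument=value, ...) on one line, values as JSON. play_rows: Moves the arm, as the interface text tells. Its arguments: {"type":"object","properties":{"motion":{"type":"array"},"squeeze":{"type":"number"}},"required":["motion"]}

```bash
mkdir -p pics; cat > h.py <<'E'
import numpy as np, cv2
from rig import read_state, eyes, manip, find_in
def cam(n,save=None):
    c=eyes.read_camera(n)
    if save: cv2.imwrite('pics/'+save,c['image'][:,:,::-1])
    return c
def w(c,p): return (c['cam_to_world']@np.r_[p,1])[:3]
def px(c,P):
    q=np.linalg.inv(c['cam_to_world'])@np.r_[P,1]; q=c['mtx']@q[:3]; return q[:2]/q[2]
def ray(c,u,v,z):
    d=c['cam_to_world'][:3,:3]@np.linalg.solve(c['mtx'],[u,v,1]); o=c['cam_to_world'][:3,3]
    return o+d*(z-o[2])/d[2]
E
python3 - <<'E'
from h import *
s=read_state();print(s['clock'],s['tool_pos'],s['orientation'],s['opening'])
for n in('top','scene'):
    c=cam(n,n+'0.png');print(n,c['cam_to_world'][:3,3].round(),c['mtx'][0,0])
    for t in 'chest tally lever_post lever_pivot knob_top stone1 stone3 tin1 long_stone1 long_stone2 tape_roll oil_can'.split():
        for d in find_in(t,n): 
            if d['conf']>.2:
                p=w(c,d['xyz']);print(t,round(d['conf'],2),p.round(),px(c,p).round())
E
```

```text
0.0 [ 185.02664092 -543.92449547  249.3780462 ] [[ 9.46764553e-01  3.21926644e-01 -3.42670174e-04]
 [ 3.21926720e-01 -9.46762842e-01  1.81888360e-03]
 [ 2.61119704e-04 -1.83236920e-03 -9.99998287e-01]] 85.29590497985511
top [ 447.   56. 1426.] 604.3302134866657
chest 0.74 [446.  58.   6.] [319. 280.]
chest 0.43 [ 617. -140.   25.] [403. 206.]
tally 0.56 [ 497. -288.   52.] [471. 256.]
lever_post 0.76 [ 496. -323.   64.] [488. 256.]
lever_post 0.34 [ 495. -284.   51.] [469. 256.]
lever_pivot 0.73 [ 493. -284.   55.] [470. 257.]
lever_pivot 0.69 [360. 477.  24.] [138. 320.]
knob_top 0.71 [314. 234.  25.] [243. 339.]
knob_top 0.6 [ 486. -234.   81.] [450. 260.]
stone1 0.86 [ 618. -142.   21.] [404. 205.]
stone1 0.86 [568. 292.  22.] [218. 229.]
stone1 0.84 [588. 197.  25.] [259. 220.]
stone1 0.79 [626.  84.  26.] [307. 203.]
stone1 0.65 [610. 400.  24.] [172. 211.]
stone3 0.86 [ 618. -142.   21.] [404. 205.]
stone3 0.86 [568. 292.  22.] [218. 229.]
stone3 0.84 [588. 197.  25.] [259. 220.]
stone3 0.79 [626.  84.  26.] [307. 203.]
stone3 0.65 [610. 400.  24.] [172. 211.]
tin1 0.87 [629. -
[... 599 characters left out ...]
.] [209. 214.]
stone1 0.96 [604. 196.  24.] [390. 281.]
stone1 0.95 [624. 401.  23.] [492. 298.]
stone1 0.91 [582. 292.  26.] [437. 279.]
stone1 0.83 [640.  87.  24.] [336. 285.]
stone3 0.96 [604. 196.  24.] [390. 281.]
stone3 0.95 [624. 401.  23.] [492. 298.]
stone3 0.91 [582. 292.  26.] [437. 279.]
stone3 0.83 [640.  87.  24.] [336. 285.]
tin1 0.85 [647. -25.  25.] [282. 281.]
long_stone1 0.66 [ 320. -200.   25.] [246. 199.]
long_stone1 0.6 [813.   7.  33.] [279. 334.]
long_stone2 0.66 [ 320. -200.   25.] [246. 199.]
long_stone2 0.6 [813.   7.  33.] [279. 334.]
tape_roll 0.86 [759. 247.  29.] [412. 332.]
oil_can 0.64 [ 703. -261.   56.] [163. 273.]
oil_can 0.31 [643.  85.  27.] [335. 285.]
```

```bash
python3 - <<'E'
import cv2
im=cv2.imread('pics/top0.png');cv2.imwrite('pics/top0c.png',cv2.resize(im[100:400,110:510],(800,600),interpolation=cv2.INTER_CUBIC))
E
```

```text
(no output)
```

View pics/top0c.png

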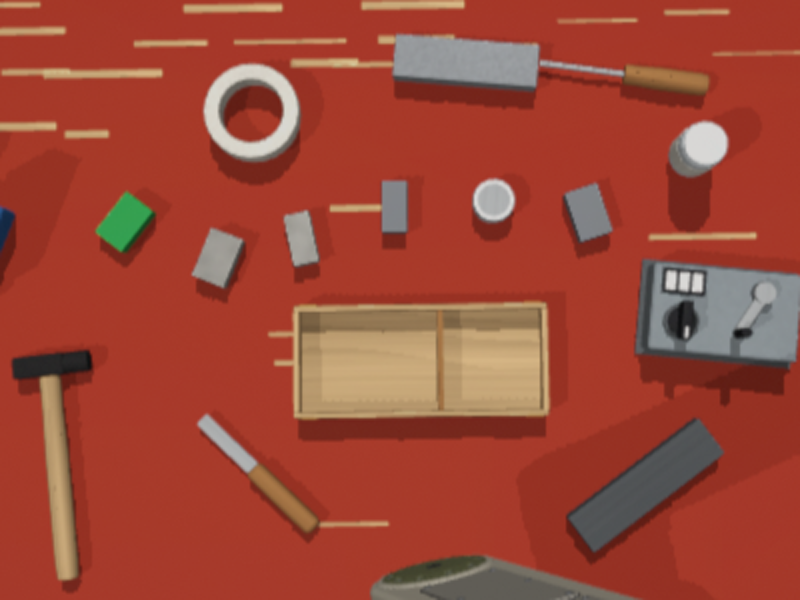

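View pics/scene0.png

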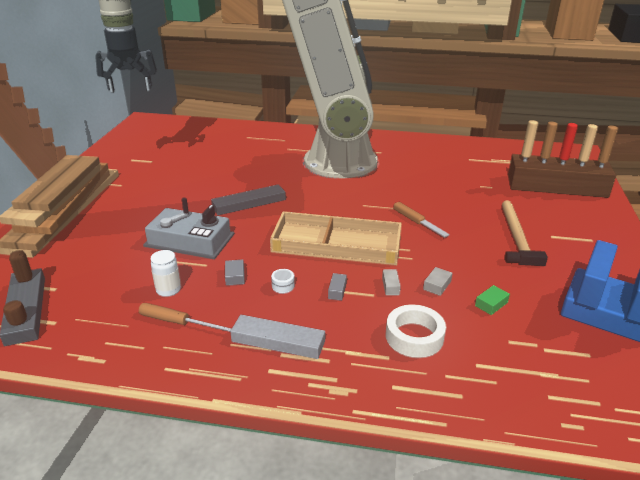

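The top view shows four grey stones at crop pixels (218,257), (301,238), (395,207) and (588,212), plus a green decoy at (125,222). There is one tin at (494,200). In the box, the larger bay is on the +y (left) side. The counter is on the right, with its knob at (684,320) and its lever post at (743,332).

```bash
cat >> h.py <<'E'
def blobs(c,rois,z):
    """grey-object rectangles near world points rois; returns centre xy, long-axis deg (world), sizes mm"""
    hsv=cv2.cvtColor(c['image'],cv2.COLOR_RGB2HSV); out=[]
    for P in rois:
        u,v=px(c,[*P[:2],z]); L=40; u0,v0=int(u)-L,int(v)-L
        a=cv2.resize(c['image'][v0:v0+2*L,u0:u0+2*L],None,fx=8,fy=8,interpolation=cv2.INTER_CUBIC)
        h=cv2.cvtColor(a,cv2.COLOR_RGB2HSV); m=((h[...,1]<110)).astype(np.uint8)
        n,l,st,ce=cv2.connectedComponentsWithStats(m)
        k=min([i for i in range(1,n) if st[i,4]>3000],key=lambda i:np.hypot(*(ce[i]-8*L)))
        q,_=cv2.findContours((l==k).astype(np.uint8),cv2.RETR_EXTERNAL,cv2.CHAIN_APPROX_NONE)
        b=cv2.boxPoints(cv2.minAreaRect(max(q,key=len)))
        W=np.array([ray(c,(x+.5)/8-.5+u0,(y+.5)/8-.5+v0,z)[:2] for x,y in b])
        e=[W[1]-W[0],W[2]-W[1]]; e.sort(key=lambda t:-np.hypot(*t))
        out.append((W.mean(0).round(1),round(np.degrees(np.arctan2(e[0][1],e[0][0]))%180,1),[round(np.hypot(*t),1) for t in e]))
    return out
E
python3 - <<'E'
from h import *
c=cam('top')
R=[(568,292),(588,197),(626,84),(618,-142),(629,-31)]
for b in blobs(c,R,20): print(b)
# chest: wood mask
i=c['image'];h=cv2.cvtColor(i,cv2.COLOR_RGB2HSV)
m=((h[...,0]>11)&(h[...,0]<30)).astype(np.uint8);m[:,:245]=0;m[:,395:]=0;m[:245]=0;m[320:]=0
n,l,st,ce=cv2.connectedComponentsWithStats(m);k=1+st[1:,4].argmax()
m=cv2.morphologyEx((l==k).astype(np.uint8),cv2.MORPH_OPEN,np.ones((7,7)))
q,_=cv2.findContours(m,0,1);r=cv2.minAreaRect(max(q,key=cv2.contourArea))
b=cv2.boxPoints(r);print(b.round(1));W=np.array([ray(c,*p,36)[:2] for p in b]);print(W.round(1),W.mean(0))
for u,v in [(684/2+110,320/2+100),(743/2+110,332/2+100),(765/2+110,292/2+100)]: print(ray(c,u,v,85)[:2],ray(c,u,v,99)[:2],ray(c,u,v,58)[:2])
E
```

```text
(array([568.9, 291.1]), np.float64(157.7), [np.float64(62.4), np.float64(44.7)])
(array([590.3, 194.3]), np.float64(11.8), [np.float64(63.8), np.float64(32.7)])
(array([626.7, 114.4]), np.float64(89.3), [np.float64(89.8), np.float64(62.2)])
(array([ 616.3, -141.3]), np.float64(17.0), [np.float64(62.2), np.float64(43.9)])
(array([632. , -31.6]), np.float64(178.9), [np.float64(53.1), np.float64(50.4)])
[[256.5 252. ]
 [383.  250.8]
 [383.5 307.9]
 [257.  309.1]]
[[512.1 201.7]
 [511.2 -89.6]
 [380.7 -88.2]
 [381.4 201.1]] [446.35702703  56.25677891]
[ 486.62555617 -236.99041772] [ 486.2117824  -233.93171387] [ 487.42354844 -242.88934659]
[ 472.52444648 -301.88078169] [ 472.25785081 -298.14479493] [ 473.03859527 -309.08589902]
[ 516.55747873 -327.7052228 ] [ 515.83129526 -323.69969752] [ 517.95797544 -335.43016442]
```

Call:
play_rows(motion=[1, 0.269, -0.121, 0, 0, 0, -44, 1, 0.269, -0.121, 0, 0, 0, -44, 1, 0.269, -0.121, 0, 0, 0, -44, 1, 0.269, -0.121, 0, 0, 0, -44, 1, 0.269, -0.121, 0, 0, 0, -44, 1, 0.269, -0.121, 0, 0, 0, -44, 1, 0.269, -0.121, 0, 0, 0, -44, 1, 0.269, -0.121, 0, 0, 0, -44, 1, 0.269, -0.121, 0, 0, 0, -44, 1, 0.269, -0.121, 0, 0, 0, -44])

```text
clock: 2.18
tool_pos: [401.0, -343.2, 250.4]
orientation: [[0.457, 0.89, -0.0], [0.89, -0.457, -0.001], [-0.001, 0.0, -1.0]]
ft_force: [0.4, 0.8, 0.6]
opening: 85.7
gripper_force: 0.0
```

Call:
play_rows(motion=[1, 0.278, 0.1, 0.09, 0, 0, -44, 1, 0.278, 0.1, 0.09, 0, 0, -44, 1, 0.278, 0.1, 0.09, 0, 0, -44, 1, 0.278, 0.1, 0.09, 0, 0, -44, 1, 0.278, 0.1, 0.09, 0, 0, -44, 1, 0.278, 0.1, 0.09, 0, 0, -44, 1, 0.278, 0.1, 0.09, 0, 0, -44, 1, 0.278, 0.1, 0.09, 0, 0, -44, 1, 0.278, 0.1, 0.09, 0, 0, -44, 1, 0.278, 0.1, 0.09, 0, 0, -44])

```text
clock: 3.02
tool_pos: [616.4, -142.9, 159.5]
orientation: [[-0.288, 0.958, -0.002], [0.958, 0.288, -0.0], [0.0, -0.002, -1.0]]
ft_force: [-0.1, -0.3, 0.8]
opening: 85.0
gripper_force: 0.0
```

```bash
cat >> h.py <<'E'
def to(x,y,z,ydeg=None):
    """print tool-frame shift (m) and rz (deg) to reach x,y,z with tool y at world angle ydeg"""
    s=read_state();R=s['orientation'];d=R.T@(np.array([x,y,z])-s['tool_pos'])
    a=np.degrees(np.arctan2(R[1,1],R[0,1])); rz=0 if ydeg is None else -((ydeg-a+90)%180-90)
    print('at',s['tool_pos'].round(1),'yang',a.round(2),'tilt',(R[:2,2]*57.3).round(2),'op',round(s['opening'],1),'t',round(s['clock'],1),'-> shift',(d/1000).round(4),'rz',np.round(rz,2))
E
python3 - <<'E'
from h import *
to(616.5,-141.3,22,17)
c=cam('wrist','w1.png');print(c['cam_to_world'].round(2))
for d in find_in('stone1','wrist'): p=w(c,d['xyz']);print(d['conf'],p.round(1),px(c,p))
print(px(c,[616.5,-141.3,24]))
E
```

```text
at [ 616.4 -142.9  159.5] yang 16.71 tilt [-0.11 -0.02] op 85.0 t 3.0 -> shift [0.0015 0.0008 0.1375] rz -0.29
[[ 9.6000e-01  2.8000e-01  8.0000e-02  5.9556e+02]
 [ 2.9000e-01 -9.2000e-01 -2.7000e-01 -7.1960e+01]
 [-0.0000e+00  2.8000e-01 -9.6000e-01  2.8458e+02]
 [ 0.0000e+00  0.0000e+00  0.0000e+00  1.0000e+00]]
0.64 [ 616.8 -135.9   24.7] [321.92013219 221.24026854]
[319.00790345 228.55313653]
```

View pics/w1.png

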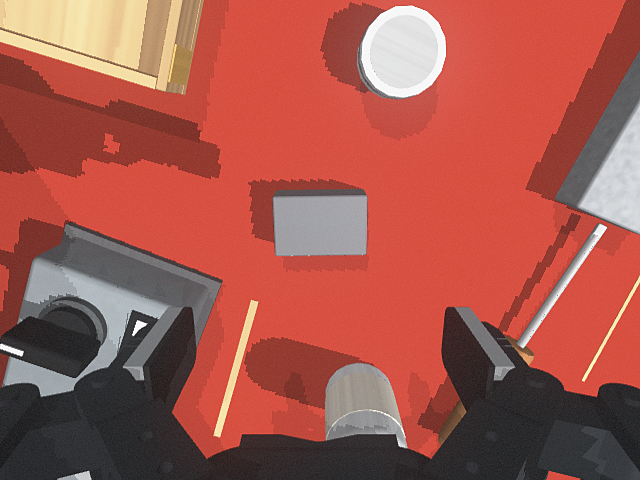

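The wrist view shows stone D's top face spanning px u 275–368, v 195–256, with its centre at about (321,226). That is about 2 mm off the predicted point, so I'm correcting for it and grasping.

Call:
play_rows(motion=[1, 0.003, 0.002, 0.04, 0, 0, -0.3, 1, 0.003, 0.002, 0.08, 0, 0, -0.3, 1, 0.003, 0.002, 0.115, 0, 0, -0.3, 1, 0.003, 0.002, 0.135, 0, 0, -0.3, 1, 0.003, 0.002, 0.141, 0, 0, -0.3, 1, 0.003, 0.002, 0.141, 0, 0, -0.3], squeeze=60)

```text
clock: 3.62
tool_pos: [616.0, -139.7, 18.2]
orientation: [[-0.291, 0.957, -0.003], [0.957, 0.291, 0.001], [0.002, -0.003, -1.0]]
ft_force: [0.1, -0.5, 0.3]
opening: 85.5
gripper_force: 0.0
```

Call:
play_rows(motion=[-0.3, 0, 0, 0, 0, 0, 0, -0.3, 0, 0, 0, 0, 0, 0, -0.3, 0, 0, 0, 0, 0, 0, -0.3, 0, 0, 0, 0, 0, 0, -0.3, 0, 0, 0, 0, 0, 0, -0.3, 0, 0, 0, 0, 0, 0])

```text
clock: 4.12
tool_pos: [619.9, -139.5, 22.4]
orientation: [[-0.293, 0.956, 0.005], [0.956, 0.293, -0.003], [-0.004, 0.004, -1.0]]
ft_force: [-0.7, -1.0, 6.0]
opening: 58.3
gripper_force: 66.8
```

Call:
play_rows(motion=[-0.3, 0, 0, -0.02, 0, 0, 0, -0.3, 0, 0, -0.06, 0, 0, 0, -0.3, 0, 0, -0.1, 0, 0, 0, -0.3, 0, 0, -0.13, 0, 0, 0, -0.3, 0, 0, -0.13, 0, 0, 0])

```text
clock: 4.53
tool_pos: [622.4, -139.7, 158.7]
orientation: [[-0.294, 0.956, 0.014], [0.956, 0.294, -0.005], [-0.009, 0.012, -1.0]]
ft_force: [2.0, -0.2, 0.0]
opening: 58.8
gripper_force: 65.9
```

```bash
python3 - <<'E'
from h import *
to(446.5,60.5,120,0)
c=cam('wrist','w2.png')
E
```

```text
at [ 622.4 -139.7  158.7] yang 17.1 tilt [ 0.78 -0.29] op 58.8 t 4.5 -> shift [ 0.2434 -0.1097  0.0353] rz 17.1
```

View pics/w2.png

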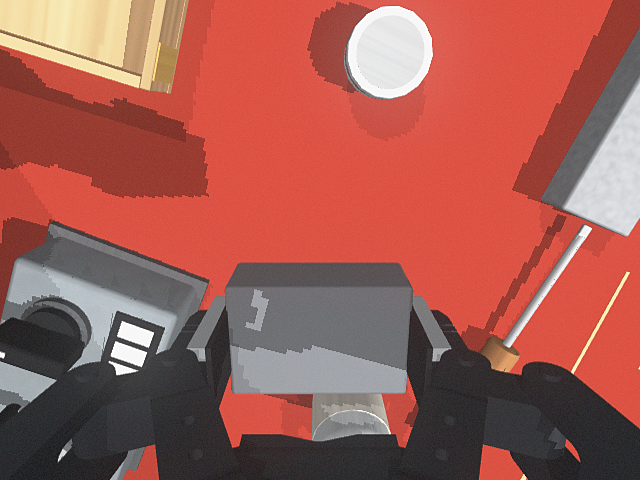

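The stone is held squarely: front top edge at px 228–410, v 288–393, with both pads on its ends. The tool has about 0.8° of tilt, so I'll have the helper compute a full rotation correction.

```bash
cat >> h.py <<'E'
from scipy.spatial.transform import Rotation as Ro
def to(x,y,z,ydeg):
    s=read_state();R=s['orientation'];d=R.T@(np.array([x,y,z])-s['tool_pos'])
    a=np.degrees(np.arctan2(R[1,1],R[0,1])); b=a+((ydeg-a+90)%180-90); t=np.radians(b)
    T=np.c_[[-np.sin(t),np.cos(t),0],[np.cos(t),np.sin(t),0],[0,0,-1]]
    print('at',s['tool_pos'].round(1),'yang',a.round(1),'tilt',(R[:2,2]*57.3).round(1),'op',round(s['opening'],1),'t',round(s['clock'],1),'-> shift',(d/1000).round(3),'rot',Ro.from_matrix(R.T@T).as_rotvec(degrees=True).round(1))
E
python3 -c "
from h import *
to(446.5,60.5,110,0)"
```

```text
at [ 621.2 -139.3  155.3] yang 17.1 tilt [ 0.6 -0.2] op 59.0 t 4.6 -> shift [ 0.243 -0.109  0.043] rot [ 0.5  0.3 17.1]
```

Call:
play_rows(motion=[-0.3, 0.06, -0.026, 0, 0, 0, 4, -0.3, 0.095, -0.042, 0, 0, 0, 7, -0.3, 0.13, -0.058, 0.01, 0, 0, 10, -0.3, 0.16, -0.072, 0.02, 0, 0, 13, -0.3, 0.19, -0.086, 0.03, 0, 0, 16, -0.3, 0.215, -0.097, 0.035, 0, 0, 17, -0.3, 0.235, -0.106, 0.04, 0, 0, 17, -0.3, 0.243, -0.109, 0.043, 0, 0, 17, -0.3, 0.243, -0.109, 0.043, 0, 0, 17, -0.3, 0.243, -0.109, 0.043, 0, 0, 17])

```text
clock: 5.42
tool_pos: [443.0, 61.8, 106.3]
orientation: [[-0.002, 1.0, 0.001], [1.0, 0.002, -0.001], [-0.001, 0.001, -1.0]]
ft_force: [0.3, -0.2, -1.4]
opening: 58.6
gripper_force: 65.8
```

```bash
python3 - <<'E'
from h import *
to(446.5,60.5,110,0)
c=cam('wrist','w3.png')
to(446.5,60.5,110,0)
for d in find_in('stone1','wrist'): p=w(c,d['xyz']);print(d['conf'],p.round(1),px(c,p))
E
```

```text
at [443.   61.8 106.3] yang 0.1 tilt [ 0.1 -0. ] op 58.6 t 5.4 -> shift [-0.001  0.004 -0.004] rot [0.1 0.  0.1]
at [443.8  61.4 106.6] yang 0.1 tilt [ 0.1 -0. ] op 58.5 t 5.5 -> shift [-0.001  0.003 -0.003] rot [0.1 0.  0.1]
0.93 [596.5  85.6  22.1] [618.62963906 214.17134128]
0.89 [563.  177.5  17.4] [580.04113428  17.14779829]
0.55 [441.9  69.6 109.6] [315.6777659  325.33625671]
```

View pics/w3.png

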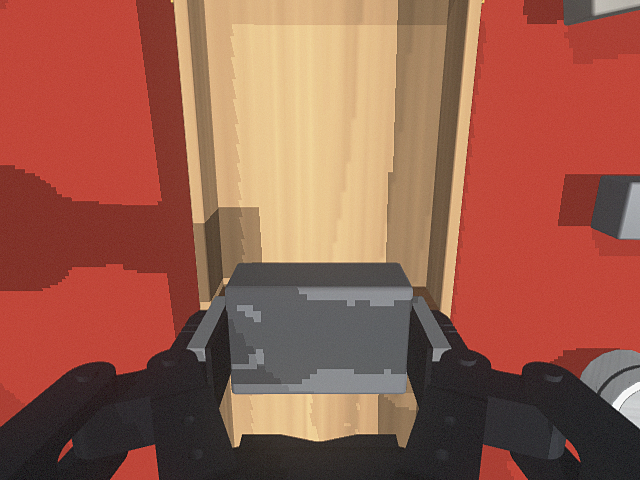

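The stone hangs over the bay, parallel to the walls. The box's outer top edges are at about u 173 and u 484 (at v≈5), and the stone's top face spans u 227–412, v 288–393.

```bash
python3 - <<'E'
from h import *
c=cam('wrist')
for p in [(173,5),(484,5),(188,150),(466,150)]: print('box',ray(c,*p,36)[:2].round(1))
for z in (104,110,112):
  for p in [(227,288),(412,288),(232,393),(405,393)]: print(z,ray(c,*p,z)[:2].round(1))
to(446.5,60.5,110,0)
E
```

```text
box [383.4 177.4]
box [513.2 177.6]
box [384.5 117.9]
box [511.7 118. ]
104 [413.9  79.3]
104 [474.7  79.3]
104 [413.2  38.8]
104 [474.9  38.8]
110 [415.3  82. ]
110 [473.3  81.9]
110 [414.6  43.4]
110 [473.4  43.3]
112 [415.8  82.8]
112 [472.8  82.8]
112 [415.1  44.9]
112 [472.9  44.8]
at [444.1  61.  106.7] yang 0.0 tilt [ 0.1 -0. ] op 58.7 t 5.6 -> shift [-0.001  0.002 -0.003] rot [0.1 0.  0. ]
```

Call:
play_rows(motion=[-0.3, 0, 0.0035, 0.02, 0, 0, 0, -0.3, 0, 0.0035, 0.045, 0, 0, 0, -0.3, 0, 0.0035, 0.06, 0, 0, 0, -0.3, 0, 0.0035, 0.07, 0, 0, 0, -0.3, 0, 0.0035, 0.075, 0, 0, 0, -0.3, 0, 0.0035, 0.0775, 0, 0, 0, -0.3, 0, 0.0035, 0.0775, 0, 0, 0])

```text
clock: 6.15
tool_pos: [446.6, 61.3, 29.0]
orientation: [[-0.0, 1.0, 0.0], [1.0, 0.0, -0.0], [-0.0, 0.0, -1.0]]
ft_force: [-0.6, 0.6, -2.1]
opening: 58.8
gripper_force: 65.8
```

Call:
play_rows(motion=[-0.3, 0, 0, 0, 0, 0, 0, -0.3, 0, 0, 0, 0, 0, 0, -0.3, 0, 0, 0, 0, 0, 0])

```text
clock: 6.4
tool_pos: [446.7, 61.8, 29.3]
orientation: [[-0.001, 1.0, 0.001], [1.0, 0.001, -0.0], [-0.0, 0.001, -1.0]]
ft_force: [1.3, -0.4, -1.3]
opening: 58.5
gripper_force: 65.8
```

Call:
play_rows(motion=[-0.3, 0, 0, 0.0015, 0, 0, 0, -0.3, 0, 0, 0.003, 0, 0, 0, -0.3, 0, 0, 0.003, 0, 0, 0])

```text
clock: 6.65
tool_pos: [446.7, 61.9, 28.3]
orientation: [[-0.002, 1.0, 0.002], [1.0, 0.002, -0.001], [-0.001, 0.002, -1.0]]
ft_force: [-6.8, -0.8, 24.4]
opening: 58.7
gripper_force: 68.9
```

Call:
play_rows(motion=[0.7, 0, 0, -0.001, 0, 0, 0, 0.7, 0, 0, -0.001, 0, 0, 0, 0.7, 0, 0, -0.001, 0, 0, 0, 0.7, 0, 0, -0.001, 0, 0, 0, 0.7, 0, 0, -0.04, 0, 0, 0, 0.7, 0, 0, -0.08, 0, 0, 0, 0.7, 0, 0, -0.12, 0, 0, 0, 1, 0, 0, -0.12, 0, 0, 0])

```text
clock: 7.32
tool_pos: [450.2, 61.8, 152.6]
orientation: [[-0.002, 1.0, 0.011], [1.0, 0.002, -0.0], [-0.001, 0.011, -1.0]]
ft_force: [1.9, 0.2, 0.3]
opening: 82.6
gripper_force: 0.0
```

Call:
play_rows(motion=[1, 0, 0.04, 0, 0, 0, 0, 1, 0, 0.08, 0, 0, 0, 0, 1, 0, 0.12, 0, 0, 0, 0, 1, 0, 0.155, 0, 0, 0, 0, 1, 0, 0.17, 0, 0, 0, 0, 1, 0, 0.178, 0, 0, 0, 0, 1, 0, 0.178, 0, 0, 0, 0, 1, 0, 0.178, 0, 0, 0, 0])

```text
clock: 7.98
tool_pos: [622.8, 62.2, 144.9]
orientation: [[-0.001, 1.0, -0.002], [1.0, 0.001, 0.0], [0.0, -0.002, -1.0]]
ft_force: [-0.4, 0.2, 0.2]
opening: 85.3
gripper_force: 0.0
```

```bash
cat >> h.py <<'E'
def wb(c,P,z):
    """grey rect near P in wrist picture, at height z"""
    u,v=px(c,[*P[:2],z]); h=cv2.cvtColor(c['image'],cv2.COLOR_RGB2HSV)
    m=((h[...,1]<70)&(h[...,2]>(115))).astype(np.uint8); m=cv2.morphologyEx(m,cv2.MORPH_OPEN,np.ones((5,5)))
    n,l,st,ce=cv2.connectedComponentsWithStats(m)
    k=min([i for i in range(1,n) if st[i,4]>800],key=lambda i:np.hypot(*(ce[i]-[u,v])))
    q,_=cv2.findContours((l==k).astype(np.uint8),0,1)
    W=np.array([ray(c,*p[0],z)[:2] for p in max(q,key=len)],np.float32)
    (x,y),(a,b),t=cv2.minAreaRect(W); t=t if a>b else t+90
    return np.round([x,y,max(a,b),min(a,b),(t+90)%180-90],1)
E
python3 - <<'E'
from h import *
c=cam('wrist','w4.png')
print(wb(c,(626,84),24),[ (round(d['conf'],2),w(c,d['xyz']).round(1)) for d in find_in('stone3','wrist')])
to(626,84,22,0)
E
```

```text
[626.3  87.5  59.6  29.6  -0.7] [(0.67, array([460. ,  61.5,  31.4])), (0.62, array([585.6, 187.5,  21.7])), (0.58, array([627.9,  87.9,  26.6]))]
at [622.3  62.3 145.5] yang 0.1 tilt [-0.1 -0. ] op 85.3 t 8.1 -> shift [0.022 0.004 0.124] rot [-0.1  0.   0.1]
```

View pics/w4.png

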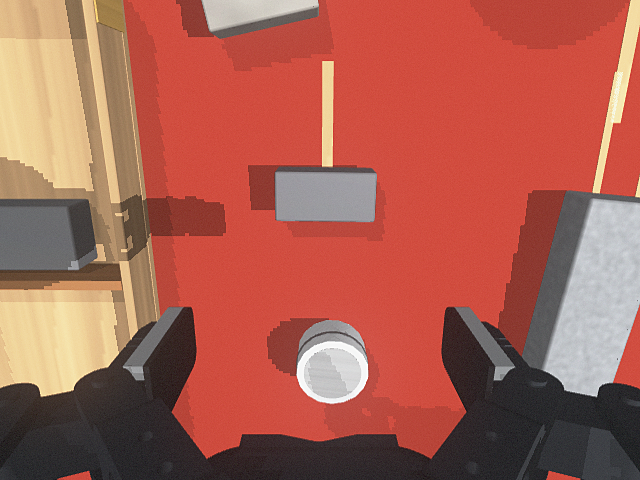

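The wrist view shows stone C's top face at u 276–376, v 170–221, and the tin at (332,372). Stone D sits in the box just past the cross wall. Grasping C next.

Call:
play_rows(motion=[1, 0.025, 0.004, 0.04, 0, 0, 0.5, 1, 0.025, 0.004, 0.08, 0, 0, 0.5, 1, 0.025, 0.004, 0.105, 0, 0, 0.5, 1, 0.025, 0.004, 0.12, 0, 0, 0.5, 1, 0.025, 0.004, 0.124, 0, 0, 0.5, 1, 0.025, 0.004, 0.124, 0, 0, 0.5])

```text
clock: 8.58
tool_pos: [625.9, 87.2, 20.9]
orientation: [[0.007, 1.0, -0.003], [1.0, -0.007, -0.0], [-0.0, -0.003, -1.0]]
ft_force: [-0.1, -1.3, 0.4]
opening: 85.6
gripper_force: 0.0
```

Call:
play_rows(motion=[-0.3, 0, 0, 0, 0, 0, 0, -0.3, 0, 0, 0, 0, 0, 0, -0.3, 0, 0, 0, 0, 0, 0, -0.3, 0, 0, 0, 0, 0, 0, -0.3, 0, 0, 0, 0, 0, 0, -0.3, 0, 0, 0, 0, 0, 0])

```text
clock: 9.08
tool_pos: [629.6, 87.1, 24.5]
orientation: [[0.007, 1.0, 0.004], [1.0, -0.007, -0.0], [-0.0, 0.004, -1.0]]
ft_force: [-1.1, 0.1, 6.1]
opening: 58.8
gripper_force: 66.3
```

Call:
play_rows(motion=[-0.3, 0, 0, -0.03, 0, 0, 0, -0.3, 0, 0, -0.06, 0, 0, 0, -0.3, 0, 0, -0.085, 0, 0, 0, -0.3, 0, 0, -0.09, 0, 0, 0, -0.3, 0, 0, -0.09, 0, 0, 0, -0.3, 0, 0, -0.09, 0, 0, 0])

```text
clock: 9.58
tool_pos: [627.9, 87.1, 111.8]
orientation: [[0.007, 1.0, 0.001], [1.0, -0.007, -0.0], [-0.0, 0.001, -1.0]]
ft_force: [-0.8, 0.4, -1.2]
opening: 58.5
gripper_force: 65.4
```

```bash
python3 - <<'E'
from h import *
to(447.5,99.5,110,0)
E
```

```text
at [627.9  87.1 111.8] yang -0.4 tilt [ 0. -0.] op 58.5 t 9.6 -> shift [ 0.011 -0.181  0.002] rot [ 0.   0.  -0.4]
```

Call:
play_rows(motion=[-0.3, 0.003, -0.04, 0, 0, 0, -0.4, -0.3, 0.006, -0.08, 0, 0, 0, -0.4, -0.3, 0.009, -0.12, 0, 0, 0, -0.4, -0.3, 0.011, -0.155, 0, 0, 0, -0.4, -0.3, 0.012, -0.172, 0, 0, 0, -0.4, -0.3, 0.012, -0.181, 0, 0, 0, -0.4, -0.3, 0.012, -0.181, 0, 0, 0, -0.4, -0.3, 0.012, -0.181, 0, 0, 0, -0.4, -0.3, 0.012, -0.181, 0, 0, 0, -0.4])

```text
clock: 10.33
tool_pos: [448.8, 100.4, 111.7]
orientation: [[0.001, 1.0, 0.002], [1.0, -0.001, -0.0], [-0.0, 0.002, -1.0]]
ft_force: [-0.5, -0.6, -0.1]
opening: 58.0
gripper_force: 65.4
```

```bash
python3 - <<'E'
from h import *
c=cam('wrist','w5.png')
t=cam('top','t5.png')
a=t['image'][240:320,240:400];cv2.imwrite('pics/t5c.png',cv2.resize(a,None,fx=5,fy=5,interpolation=cv2.INTER_CUBIC)[:,:,::-1])
im=np.hstack([cv2.imread('pics/w5.png')[180:480,100:540],cv2.resize(cv2.imread('pics/t5c.png'),(600,300))[:,150:500]])
cv2.imwrite('pics/m5.png',im)
to(447.5,99.5,29,0)
E
```

```text
at [448.6 100.3 111.7] yang -0.0 tilt [ 0.1 -0. ] op 58.7 t 10.4 -> shift [-0.001 -0.001  0.083] rot [ 0.1  0.  -0. ]
```

View pics/m5.png

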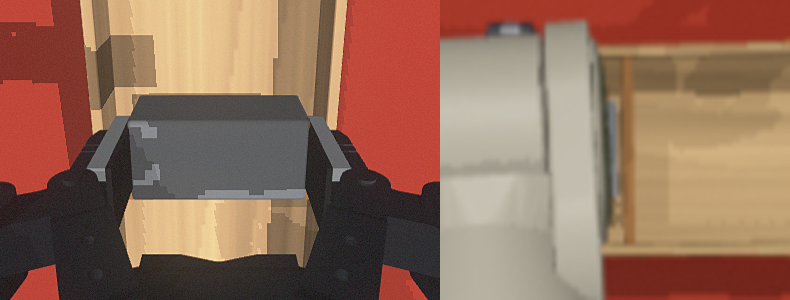

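```bash
python3 - <<'E'
from h import *
c=cam('wrist');print(c['cam_to_world'][:3,3])
for z in (107,110,113):
  print(z,*[ray(c,*p,z)[:2].round(1) for p in [(230,301),(410,301),(234,379),(404,379)]])
# D from w4 (pose at 622.6,62.2,145.2; camera offset taken from now, same orientation)
T=c['cam_to_world'].copy();T[:3,3]+=np.array([622.4,62.3,145.3])-read_state()['tool_pos'];d=dict(mtx=c['mtx'],cam_to_world=T)
print('C check',ray(d,326,170,24),ray(d,326,221,24))
print('D edges',ray(d,75,200,30),ray(d,72,268,30),'crosswall',ray(d,110,266,36),ray(d,110,288,36),'inner wall',ray(d,105,230,36))
E
```

```text
[448.33321083 174.34466832 236.77234984]
107 [418.7 112.9] [479.4 112.9] [418.3  82.4] [479.1  82.3]
110 [419.4 114.4] [478.7 114.3] [419.   84.6] [478.4  84.5]
113 [420.1 115.8] [478.  115.7] [419.7  86.7] [477.7  86.6]
C check [627.18736702 103.25210937  24.        ] [627.32708621  72.5105006   24.        ]
D edges [481.36117053  86.79958965  30.        ] [472.58755968  44.65630868  30.        ] crosswall [499.05766085  48.18268451  36.        ] [497.06149142  34.05054576  36.        ] inner wall [499.30237117  70.37063315  36.        ]
```

C hangs centred at about (449, 99). The wrist and top views show about 4 mm between D and the cross wall. Lowering C.

Call:
play_rows(motion=[-0.3, 0.001, -0.0015, 0.03, 0, 0, 0, -0.3, 0.001, -0.0015, 0.055, 0, 0, 0, -0.3, 0.001, -0.0015, 0.07, 0, 0, 0, -0.3, 0.001, -0.0015, 0.077, 0, 0, 0, -0.3, 0.001, -0.0015, 0.08, 0, 0, 0, -0.3, 0.001, -0.0015, 0.082, 0, 0, 0, -0.3, 0.001, -0.0015, 0.083, 0, 0, 0, -0.3, 0.001, -0.0015, 0.083, 0, 0, 0])

```text
clock: 11.15
tool_pos: [445.1, 101.4, 30.5]
orientation: [[0.0, 1.0, -0.001], [1.0, -0.0, -0.001], [-0.001, -0.001, -1.0]]
ft_force: [-7.9, -0.6, 12.8]
opening: 58.7
gripper_force: 66.8
```

Call:
play_rows(motion=[-0.3, 0, 0.001, -0.004, 0, 0, 0, -0.3, 0, 0.002, -0.004, 0, 0, 0, -0.3, 0, 0.002, -0.003, 0, 0, 0, -0.3, 0, 0.002, -0.001, 0, 0, 0, -0.3, 0, 0.002, -0.001, 0, 0, 0])

```text
clock: 11.57
tool_pos: [448.7, 101.5, 30.4]
orientation: [[0.0, 1.0, 0.002], [1.0, -0.0, 0.0], [0.0, 0.002, -1.0]]
ft_force: [-0.3, -1.1, 6.5]
opening: 58.5
gripper_force: 66.2
```

Call:
play_rows(motion=[0.7, 0, 0, -0.001, 0, 0, 0, 0.7, 0, 0, -0.001, 0, 0, 0, 0.7, 0, 0, -0.001, 0, 0, 0, 0.7, 0, 0, -0.001, 0, 0, 0, 0.7, 0, 0, -0.04, 0, 0, 0, 0.7, 0, 0, -0.08, 0, 0, 0, 0.7, 0, 0, -0.115, 0, 0, 0, 1, 0, 0, -0.115, 0, 0, 0])

```text
clock: 12.23
tool_pos: [451.5, 101.8, 151.2]
orientation: [[0.0, 1.0, 0.011], [1.0, -0.0, 0.0], [0.0, 0.011, -1.0]]
ft_force: [1.4, 0.1, 0.6]
opening: 82.8
gripper_force: 0.0
```

Call:
play_rows(motion=[1, 0.02, 0.04, 0, 0, 0, -4, 1, 0.04, 0.08, 0, 0, 0, -8, 1, 0.055, 0.11, 0, 0, 0, -11, 1, 0.065, 0.13, 0, 0, 0, -12, 1, 0.07, 0.14, 0, 0, 0, -12, 1, 0.07, 0.14, 0, 0, 0, -12, 1, 0.07, 0.14, 0, 0, 0, -12, 1, 0.07, 0.14, 0, 0, 0, -12])

```text
clock: 12.9
tool_pos: [586.3, 171.1, 144.2]
orientation: [[-0.207, 0.978, -0.002], [0.978, 0.207, -0.0], [-0.0, -0.002, -1.0]]
ft_force: [-0.2, -0.3, -0.2]
opening: 85.3
gripper_force: 0.0
```

```bash
python3 - <<'E'
from h import *
c=cam('wrist','w6.png')
r=wb(c,(590,194),24);print(r); to(r[0],r[1],23,r[4])
E
```

```text
[590.2 197.1  59.8  29.5  12. ]
at [586.3 171.  144.5] yang 12.0 tilt [-0.1 -0. ] op 85.6 t 12.9 -> shift [0.025 0.009 0.121] rot [-0.1  0.  -0. ]
```

View pics/w6.png

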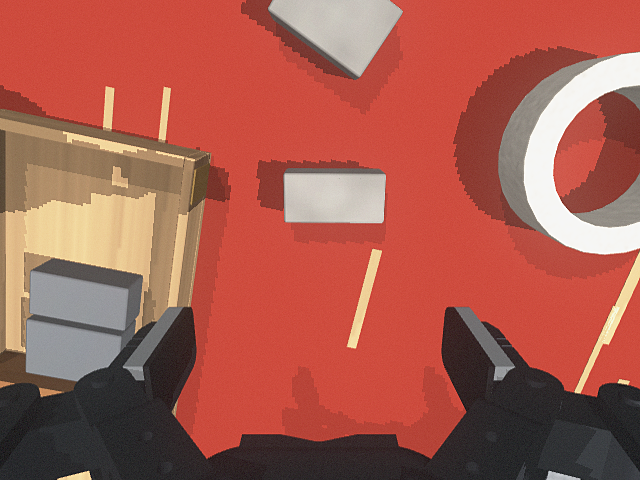

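The wrist view shows B's top face at u 285–385, v 173–222. C and D lie side by side in the box at the lower left. Grasping B.

Call:
play_rows(motion=[1, 0.025, 0.009, 0.04, 0, 0, 0, 1, 0.025, 0.009, 0.08, 0, 0, 0, 1, 0.025, 0.009, 0.105, 0, 0, 0, 1, 0.025, 0.009, 0.117, 0, 0, 0, 1, 0.025, 0.009, 0.122, 0, 0, 0, 1, 0.025, 0.009, 0.122, 0, 0, 0])

```text
clock: 13.45
tool_pos: [590.3, 197.2, 22.5]
orientation: [[-0.207, 0.978, -0.001], [0.978, 0.207, -0.0], [-0.0, -0.002, -1.0]]
ft_force: [-0.1, 0.7, 0.6]
opening: 85.8
gripper_force: 0.0
```

Call:
play_rows(motion=[-0.3, 0, 0, 0, 0, 0, 0, -0.3, 0, 0, 0, 0, 0, 0, -0.3, 0, 0, 0, 0, 0, 0, -0.3, 0, 0, 0, 0, 0, 0, -0.3, 0, 0, 0, 0, 0, 0, -0.3, 0, 0, 0, 0, 0, 0])

```text
clock: 13.95
tool_pos: [593.1, 198.0, 25.6]
orientation: [[-0.207, 0.978, 0.005], [0.978, 0.207, 0.001], [-0.0, 0.005, -1.0]]
ft_force: [0.7, -0.3, 6.4]
opening: 58.2
gripper_force: 66.1
```

Call:
play_rows(motion=[-0.3, 0, 0, -0.03, 0, 0, 0, -0.3, 0, 0, -0.06, 0, 0, 0, -0.3, 0, 0, -0.085, 0, 0, 0, -0.3, 0, 0, -0.09, 0, 0, 0, -0.3, 0, 0, -0.09, 0, 0, 0, -0.3, 0, 0, -0.09, 0, 0, 0])

```text
clock: 14.45
tool_pos: [591.2, 197.8, 112.9]
orientation: [[-0.208, 0.978, 0.001], [0.978, 0.208, 0.0], [-0.0, 0.001, -1.0]]
ft_force: [0.9, 0.2, -1.5]
opening: 58.5
gripper_force: 65.2
```

```bash
python3 - <<'E'
from h import *
to(448,134.5,110,0)
E
```

```text
at [591.2 197.8 112.9] yang 12.0 tilt [0.1 0. ] op 58.5 t 14.4 -> shift [-0.032 -0.153  0.003] rot [ 0.1  0.  12. ]
```

Call:
play_rows(motion=[-0.3, -0.008, -0.039, 0, 0, 0, 3, -0.3, -0.016, -0.077, 0, 0, 0, 6, -0.3, -0.024, -0.115, 0, 0, 0, 9, -0.3, -0.029, -0.14, 0, 0, 0, 12, -0.3, -0.032, -0.153, 0, 0, 0, 12, -0.3, -0.032, -0.153, 0, 0, 0, 12, -0.3, -0.032, -0.153, 0, 0, 0, 12, -0.3, -0.032, -0.153, 0, 0, 0, 12, -0.3, -0.032, -0.153, 0, 0, 0, 12])

```text
clock: 15.2
tool_pos: [449.2, 135.0, 112.4]
orientation: [[0.0, 1.0, 0.0], [1.0, -0.0, 0.0], [0.0, 0.0, -1.0]]
ft_force: [0.8, 0.0, -1.0]
opening: 58.3
gripper_force: 65.2
```

```bash
cat >> h.py <<'E'
def held(c,zt):
    """held stone's top face in wrist picture: grey brightest quad near (320,340)"""
    g=c['image'].astype(int);h=cv2.cvtColor(c['image'],cv2.COLOR_RGB2HSV)
    m=((h[...,1]<60)&(h[...,2]>60)).astype(np.uint8)
    col=[v for v in range(240,430) if m[v,300:340].mean()>.8]; v0,v1=min(col),max(col)
    print('grey rows',v0,v1,'y far',ray(c,320,v0,zt)[1].round(1),'y near(top edge)',ray(c,320,v1,zt)[1].round(1))
E
python3 - <<'E'
from h import *
c=cam('wrist','w7.png'); s=read_state()
held(c,s['tool_pos'][2]-2)
to(448,134.5,31.5,0)
E
```

```text
grey rows 275 407 y far 158.0 y near(top edge) 107.3
at [449.1 135.  112.4] yang -0.0 tilt [ 0. -0.] op 58.5 t 15.2 -> shift [-0.    -0.001  0.081] rot [ 0.  0. -0.]
```

View pics/w7.png

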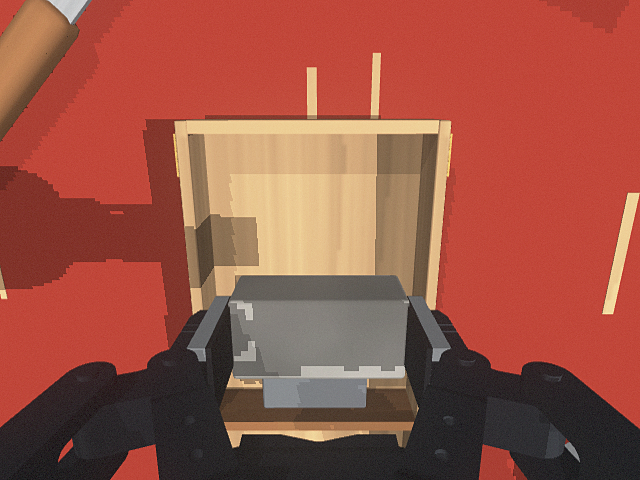

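The wrist view shows the far end wall's top at v 121–134, with the box's outer edges at u 176 and u 451. Held stone B's top face is at v 300–377. D's near edge is at v≈407 and the cross wall's top lies around v 413–430.

```bash
python3 - <<'E'
from h import *
c=cam('wrist')
for n,p,z in [('outer L',(176,121),36),('outer R',(451,121),36),('inner end',(312,134),36),('D near',(315,407),30),('D L',(264,407),30),('D R',(367,407),30),('xwall base',(390,390),20),('xwall top +y',(390,420),36),('xwall top -y',(390,430),36),
 ('held far',(320,300),110),('held near',(320,377),110),('heldL',(230,302),110),('heldR',(407,302),110)]: print(n,ray(c,*p,z)[:2].round(1))
a=c['image'][370:460,395:415].mean(1).astype(int); print([(370+i,*a[i]) for i in range(0,70,3)])
E
```

```text
outer L [383.2 204.6]
outer R [510.3 204.6]
inner end [446.  198.7]
D near [447.1  43. ]
D L [417.2  43. ]
D R [477.5  42.9]
xwall base [492.4  47.1]
xwall top +y [490.2  38.9]
xwall top -y [490.5  31.9]
held far [449.5 149. ]
held near [449.5 119.5]
heldL [419.6 148.3]
heldR [478.3 148.3]
[(370, np.int64(123), np.int64(118), np.int64(113)), (373, np.int64(128), np.int64(122), np.int64(116)), (376, np.int64(128), np.int64(122), np.int64(113)), (379, np.int64(104), np.int64(86), np.int64(67)), (382, np.int64(105), np.int64(87), np.int64(67)), (385, np.int64(107), np.int64(88), np.int64(69)), (388, np.int64(113), np.int64(90), np.int64(69)), (391, np.int64(86), np.int64(67), np.int64(51)), (394, np.int64(92), np.int64(70), np.int64(53)), (397, np.int64(97), np.int64(74), np.int64(55)), (400, np.int64(98), np.int64(74), np.int64(55)), (403, np.int64(93), np.int64(70), np.int64(53)), (406, np.int64(94), np.int64(70), np.int64(51)), (409, np.int64(97), np.int64(72), np.int64(52)), (412, np.int64(78), np.int64(58), np.int64(43)), (415, np.int64(75), np.int64(58), np.int64(43)), (418, np.int64(76), np.int64(56), np.int64(41)), (421, np.int64(86), np.int64(62), np.int64(45)), (424, np.int64(158), np.int64(111), np.int64(76)), (427, np.int64(151), np.int64(107), np.int64(74)), (430, np.int64(129), np.int64(96), np.int64(69)), (433, np.int64(101), np.int64(83), np.int64(65)), (436, np.int64(89), np.int64(74), np.int64(58)), (439, np.int64(83), np.int64(70), np.int64(57))]
```

Call:
play_rows(motion=[-0.3, 0.001, 0, 0.03, 0, 0, 0, -0.3, 0.001, 0, 0.055, 0, 0, 0, -0.3, 0.001, 0, 0.07, 0, 0, 0, -0.3, 0.001, 0, 0.077, 0, 0, 0, -0.3, 0.001, 0, 0.079, 0, 0, 0, -0.3, 0.001, 0, 0.081, 0, 0, 0, -0.3, 0.001, 0, 0.082, 0, 0, 0, -0.3, 0.001, 0, 0.082, 0, 0, 0])

```text
clock: 15.97
tool_pos: [449.0, 135.9, 31.8]
orientation: [[0.0, 1.0, 0.002], [1.0, -0.0, 0.0], [0.0, 0.002, -1.0]]
ft_force: [0.2, -0.2, -1.3]
opening: 58.5
gripper_force: 65.2
```

Call:
play_rows(motion=[-0.3, 0, -0.001, 0.001, 0, 0, 0, -0.3, 0, -0.001, 0.0015, 0, 0, 0, -0.3, 0, -0.001, 0.002, 0, 0, 0, -0.3, 0, -0.001, 0.002, 0, 0, 0])

```text
clock: 16.3
tool_pos: [449.1, 135.9, 31.6]
orientation: [[0.0, 1.0, 0.005], [1.0, -0.0, 0.0], [0.0, 0.005, -1.0]]
ft_force: [-3.9, -0.9, 16.2]
opening: 58.1
gripper_force: 67.2
```

Call:
play_rows(motion=[0.7, 0, 0, -0.001, 0, 0, 0, 0.7, 0, 0, -0.001, 0, 0, 0, 0.7, 0, 0, -0.001, 0, 0, 0, 0.7, 0, 0, -0.001, 0, 0, 0, 0.7, 0, 0, -0.04, 0, 0, 0, 0.7, 0, 0, -0.08, 0, 0, 0, 0.7, 0, 0, -0.115, 0, 0, 0, 1, 0, 0, -0.115, 0, 0, 0])

```text
clock: 16.97
tool_pos: [451.1, 136.3, 150.2]
orientation: [[0.0, 1.0, 0.011], [1.0, -0.0, 0.001], [0.001, 0.011, -1.0]]
ft_force: [2.1, 0.5, -0.0]
opening: 82.7
gripper_force: 0.0
```

Call:
play_rows(motion=[1, 0.03, 0.025, 0, 0, 0, 5, 1, 0.06, 0.05, 0, 0, 0, 10, 1, 0.09, 0.075, 0, 0, 0, 15, 1, 0.115, 0.096, 0, 0, 0, 20, 1, 0.132, 0.11, 0, 0, 0, 22.3, 1, 0.132, 0.11, 0, 0, 0, 22.3, 1, 0.132, 0.11, 0, 0, 0, 22.3, 1, 0.132, 0.11, 0, 0, 0, 22.3])

```text
clock: 17.63
tool_pos: [556.2, 267.3, 142.9]
orientation: [[0.379, 0.925, -0.002], [0.925, -0.379, -0.001], [-0.002, -0.001, -1.0]]
ft_force: [0.8, -0.1, -0.3]
opening: 85.3
gripper_force: 0.0
```

```bash
python3 - <<'E'
from h import *
c=cam('wrist','w8.png')
r=wb(c,(569,291),24);print(r); to(r[0],r[1],23,r[4])
E
```

```text
[568.9 294.8  59.9  39.6 -22.3]
at [556.1 266.9 143.3] yang -22.3 tilt [-0.1 -0. ] op 85.5 t 17.7 -> shift [0.031 0.001 0.12 ] rot [-0.1  0.1 -0. ]
```

Call:
play_rows(motion=[1, 0.031, 0.001, 0.04, 0, 0, 0, 1, 0.031, 0.001, 0.08, 0, 0, 0, 1, 0.031, 0.001, 0.105, 0, 0, 0, 1, 0.031, 0.001, 0.116, 0, 0, 0, 1, 0.031, 0.001, 0.12, 0, 0, 0, 1, 0.031, 0.001, 0.12, 0, 0, 0])

```text
clock: 18.18
tool_pos: [569.2, 295.1, 23.7]
orientation: [[0.38, 0.925, -0.001], [0.925, -0.38, -0.001], [-0.001, -0.001, -1.0]]
ft_force: [0.3, 0.2, -0.1]
opening: 85.2
gripper_force: 0.0
```

Call:
play_rows(motion=[-0.3, 0, 0, 0, 0, 0, 0, -0.3, 0, 0, 0, 0, 0, 0, -0.3, 0, 0, 0, 0, 0, 0, -0.3, 0, 0, 0, 0, 0, 0, -0.3, 0, 0, 0, 0, 0, 0, -0.3, 0, 0, 0, 0, 0, 0])

```text
clock: 18.68
tool_pos: [571.8, 296.5, 26.9]
orientation: [[0.38, 0.925, 0.005], [0.925, -0.38, 0.002], [0.003, 0.004, -1.0]]
ft_force: [-0.1, -0.6, 8.4]
opening: 58.2
gripper_force: 66.0
```

Call:
play_rows(motion=[-0.3, 0, 0, -0.03, 0, 0, 0, -0.3, 0, 0, -0.06, 0, 0, 0, -0.3, 0, 0, -0.085, 0, 0, 0, -0.3, 0, 0, -0.09, 0, 0, 0, -0.3, 0, 0, -0.09, 0, 0, 0, -0.3, 0, 0, -0.09, 0, 0, 0])

```text
clock: 19.18
tool_pos: [569.9, 296.0, 114.0]
orientation: [[0.38, 0.925, 0.001], [0.925, -0.38, 0.0], [0.001, 0.001, -1.0]]
ft_force: [-0.5, 0.1, -2.3]
opening: 58.1
gripper_force: 65.2
```

```bash
python3 - <<'E'
from h import *
to(447.5,174.5,112,0)
E
```

```text
at [569.9 296.  114. ] yang -22.3 tilt [0. 0.] op 58.1 t 19.2 -> shift [-0.159 -0.067  0.002] rot [  0.   -0.  -22.3]
```

Call:
play_rows(motion=[-0.3, -0.035, -0.015, 0, 0, 0, -5, -0.3, -0.07, -0.03, 0, 0, 0, -10, -0.3, -0.105, -0.044, 0, 0, 0, -15, -0.3, -0.135, -0.057, 0, 0, 0, -20, -0.3, -0.152, -0.064, 0, 0, 0, -22.3, -0.3, -0.159, -0.067, 0, 0, 0, -22.3, -0.3, -0.159, -0.067, 0, 0, 0, -22.3, -0.3, -0.159, -0.067, 0, 0, 0, -22.3, -0.3, -0.159, -0.067, 0, 0, 0, -22.3])

```text
clock: 19.93
tool_pos: [448.7, 175.0, 113.6]
orientation: [[0.001, 1.0, 0.001], [1.0, -0.001, 0.0], [0.0, 0.001, -1.0]]
ft_force: [-0.1, 0.8, -0.9]
opening: 58.4
gripper_force: 65.1
```

```bash
python3 - <<'E'
from h import *
c=cam('wrist','w9.png')
to(447.5,174.5,32.5,0)
g=cv2.cvtColor(c['image'],cv2.COLOR_RGB2GRAY)[:,312:328].mean(1).astype(int)
print(g[110:440:3])
E
```

```text
at [448.7 175.1 113.6] yang -0.0 tilt [0. 0.] op 58.3 t 20.0 -> shift [-0.001 -0.001  0.081] rot [ 0. -0. -0.]
[114 114 114 114 114 115 115 114 114 115 115 114 150 149 150 149 150 149
 150 150 149 151 151 151 151 151 159 107 109 108 107 107 223 217 217 218
 192 192 192 193 193 193 193 193 192 211 209 210 209 210 210 210 199  98
  98  98  97  97  97  98 127 177 192 136 130 129 129 130 128 129 129 130
 131 131 131 131 133 134 134 136 136 135 135 133 141 132 197 195 196 196
 195 197 196 198 186 135 137  76  71 109 137 136 136 135 136 135 135 135
 134 135]
```

View pics/w9.png

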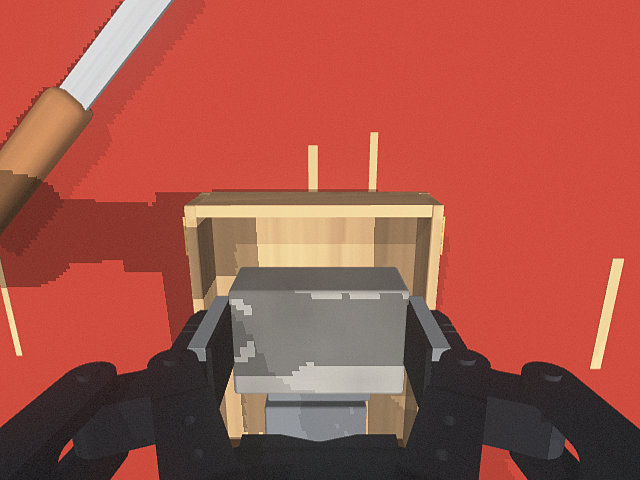

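The wrist view shows the end wall's top at v 205–217 and held stone A's top face at v 292–393. Below it, B's edge is at v≈399, then a dark gap, then C from v≈406.

```bash
python3 - <<'E'
from h import *
c=cam('wrist')
for n,p,z in [('end out',(312,205),36),('end in',(312,217),36),('L',(186,206),36),('R',(443,206),36),('held far',(320,291),111.5),('held near',(320,394),111.5),('B near top',(315,399),30),('C far top',(315,407),30)]: print(n,ray(c,*p,z)[:2].round(1))
to(447.5,174.5,32.5,0)
E
```

```text
end out [445.5 204.8]
end in [445.5 198.7]
L [383.5 204.3]
R [510.  204.2]
held far [449.1 192.4]
held near [449.1 152.8]
B near top [446.7  87.7]
C far top [446.7  82.1]
at [448.6 175.1 113.6] yang -0.0 tilt [0. 0.] op 58.6 t 20.0 -> shift [-0.001 -0.001  0.081] rot [ 0. -0. -0.]
```

Call:
play_rows(motion=[-0.3, 0.0015, -0.001, 0.03, 0, 0, 0, -0.3, 0.0015, -0.001, 0.055, 0, 0, 0, -0.3, 0.0015, -0.001, 0.07, 0, 0, 0, -0.3, 0.0015, -0.001, 0.077, 0, 0, 0, -0.3, 0.0015, -0.001, 0.08, 0, 0, 0, -0.3, 0.0015, -0.001, 0.082, 0, 0, 0, -0.3, 0.0015, -0.001, 0.083, 0, 0, 0, -0.3, 0.0015, -0.001, 0.083, 0, 0, 0])

```text
clock: 20.7
tool_pos: [445.6, 176.0, 32.8]
orientation: [[-0.0, 1.0, -0.001], [1.0, 0.0, -0.0], [-0.0, -0.001, -1.0]]
ft_force: [-10.8, -2.2, 17.9]
opening: 58.2
gripper_force: 67.1
```

Call:
play_rows(motion=[-0.3, 0, 0.001, -0.004, 0, 0, 0, -0.3, 0, 0.002, -0.004, 0, 0, 0, -0.3, 0, 0.002, -0.003, 0, 0, 0, -0.3, 0, 0.002, -0.001, 0, 0, 0, -0.3, 0, 0.002, -0.001, 0, 0, 0])

```text
clock: 21.12
tool_pos: [449.8, 176.1, 32.8]
orientation: [[0.0, 1.0, 0.002], [1.0, -0.0, 0.0], [0.0, 0.002, -1.0]]
ft_force: [-0.9, -0.2, 9.7]
opening: 58.4
gripper_force: 66.4
```

Call:
play_rows(motion=[0.7, 0, 0, -0.001, 0, 0, 0, 0.7, 0, 0, -0.001, 0, 0, 0, 0.7, 0, 0, -0.001, 0, 0, 0, 0.7, 0, 0, -0.001, 0, 0, 0, 0.7, 0, 0, -0.04, 0, 0, 0, 0.7, 0, 0, -0.08, 0, 0, 0, 0.7, 0, 0, -0.12, 0, 0, 0, -1, 0, 0, -0.16, 0, 0, 0, -1, 0, 0, -0.17, 0, 0, 0])

```text
clock: 21.87
tool_pos: [451.3, 176.5, 207.9]
orientation: [[0.0, 1.0, 0.009], [1.0, -0.0, 0.002], [0.002, 0.009, -1.0]]
ft_force: [0.7, 0.6, 0.5]
opening: 49.8
gripper_force: 0.0
```

Call:
play_rows(motion=[-1, -0.04, 0.004, 0, 0, 0, 0, -1, -0.08, 0.008, 0, 0, 0, 0, -1, -0.12, 0.011, 0, 0, 0, 0, -1, -0.16, 0.014, 0, 0, 0, 0, -1, -0.2, 0.018, 0, 0, 0, 0, -1, -0.24, 0.022, 0, 0, 0, 0, -1, -0.28, 0.026, 0, 0, 0, 0, -1, -0.3, 0.028, 0, 0, 0, 0, -1, -0.3, 0.028, 0, 0, 0, 0])

```text
clock: 22.62
tool_pos: [476.9, -128.4, 201.1]
orientation: [[0.006, 1.0, 0.0], [1.0, -0.006, -0.001], [-0.001, 0.0, -1.0]]
ft_force: [0.1, 0.3, -0.9]
opening: 0.2
gripper_force: 0.0
```

Call:
play_rows(motion=[-1, -0.04, 0.004, 0, 0, 0, 0, -1, -0.08, 0.008, 0, 0, 0, 0, -1, -0.12, 0.011, 0, 0, 0, 0, -1, -0.155, 0.014, 0, 0, 0, 0, -1, -0.18, 0.017, 0, 0, 0, 0, -1, -0.196, 0.018, 0, 0, 0, 0, -1, -0.196, 0.018, 0, 0, 0, 0, -1, -0.196, 0.018, 0, 0, 0, 0])

```text
clock: 23.28
tool_pos: [494.1, -319.8, 200.8]
orientation: [[0.001, 1.0, -0.001], [1.0, -0.001, 0.002], [0.002, -0.001, -1.0]]
ft_force: [-0.3, -0.2, -0.9]
opening: 0.1
gripper_force: 0.0
```

```bash
python3 - <<'E'
from h import *
t=cam('top');cv2.imwrite('pics/t10.png',cv2.resize(t['image'][240:320,245:395],(600,320),interpolation=cv2.INTER_CUBIC)[:,:,::-1])
c=cam('wrist','w10.png')
a=cv2.imread('pics/w10.png');b=cv2.imread('pics/t10.png');b=cv2.resize(b,(225,120))
m=a.copy();m[:240,:450]=cv2.resize(cv2.imread('pics/t10.png'),(450,240)) if 0 else m[:240,:450]
cv2.imwrite('pics/m10.png',np.vstack([cv2.resize(a,(426,320)),np.zeros((0,426,3),np.uint8)]) if 0 else np.hstack([cv2.resize(a,(426,320)),cv2.resize(cv2.imread('pics/t10.png'),(374,200))[:0] if 0 else np.vstack([cv2.resize(cv2.imread('pics/t10.png'),(374,200)),np.zeros((120,374,3),np.uint8)])]))
to(490,-320,200,0)
for n in('lever_post','knob_top','lever_pivot'):
  for d in find_in(n,'wrist')[:2]: p=w(c,d['xyz']);print(n,round(d['conf'],2),p.round(1),px(c,p).round())
E
```

```text
at [ 494.1 -318.6  201.3] yang 0.0 tilt [-0.1  0.1] op -0.0 t 23.4 -> shift [-0.001 -0.004  0.001] rot [-0.1 -0.1  0. ]
lever_post 0.6 [ 495.7 -314.4   62.6] [321. 223.]
knob_top 0.65 [ 486.1 -238.5   83.7] [304.  99.]
lever_pivot 0.69 [ 495.9 -274.3   50.9] [322. 159.]
```

View pics/m10.png

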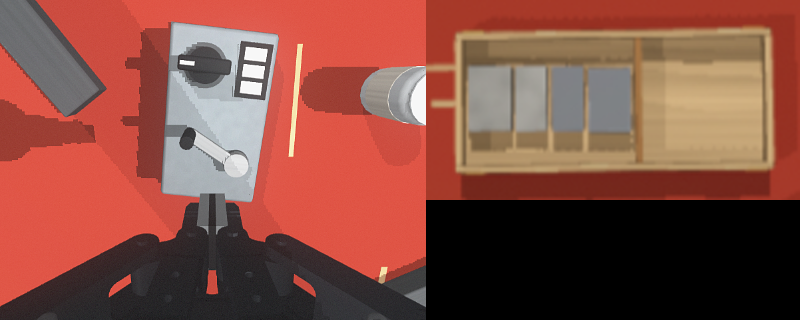

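The left pane shows the counter: knob bar at full px (306,99), post blob around (281,210) and pivot disc at (354,248). The right pane shows all four stones side by side in the larger bay with small gaps.

```bash
python3 - <<'E'
from h import *
c=cam('wrist')
k=640/426
P=dict(post=(187,144,99),postbase=(192,131,60),pivot=(236,165,63),knob=(204,66,85),TL=(170,23,50),TR=(278,37,50),BR=(253,202,50),BL=(163,194,50))
W={}
for n,(u,v,z) in P.items(): W[n]=ray(c,u*k,v*k,z)[:2]; print(n,W[n].round(1))
i=c['image'];cv2.imwrite('pics/w11.png',cv2.resize(i[30:310,230:430],(571,800))[:,:,::-1][:600])
# fit pose
L=dict(pivot=(25,-40),knob=(-15,50),post=(-23,-14))
A=np.array([L[n] for n in L],float);B=np.array([W[n] for n in L])
a=A-A.mean(0);b=B-B.mean(0);th=np.arctan2((a[:,0]*b[:,1]-a[:,1]*b[:,0]).sum(),(a*b).sum())
R=np.array([[np.cos(th),-np.sin(th)],[np.sin(th),np.cos(th)]]);t=B.mean(0)-R@A.mean(0)
print('yaw',np.degrees(th),'origin',t, 'corners mean',np.mean([W[n] for n in('TL','TR','BR','BL')],0))
pv=R@[25,-40]+t
for q in (0,.5,1): 
    r=np.arctan2(26,-48)+th+q;print(q,(pv+54.6*np.array([np.cos(r),np.sin(r)])).round(1))
for n in L: print(n,(R@L[n]+t).round(1))
E
```

```text
post [ 473.4 -301.1]
postbase [ 475.  -297.7]
pivot [ 518.2 -331.3]
knob [ 487.7 -238.5]
TL [ 456.2 -200.7]
TR [ 554.7 -212.2]
BR [ 538.9 -377.7]
BL [ 441.9 -368.4]
yaw -5.710896606476194 origin [ 497.52954456 -289.38625706] corners mean [ 497.92048621 -289.75087492]
0 [ 473.2 -301. ]
0.5 [ 464.1 -326.4]
1 [ 468.2 -353.1]
pivot [ 518.4 -331.7]
knob [ 487.6 -238.1]
post [ 473.3 -301. ]
```

View pics/w11.png

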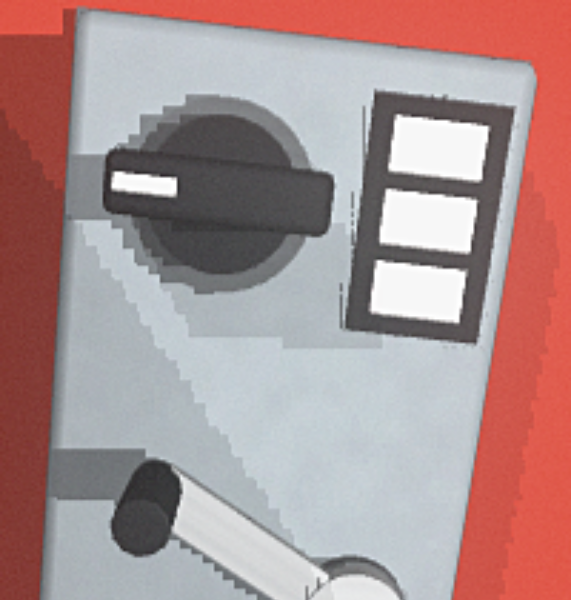

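The crop shows the knob bar at (218,193) and the post top at (141,527). The fit gives a counter yaw of −5.7°, with the post travelling from (473,−301) to (468,−353). I'll push it with closed fingers from the +y side.

Call:
play_rows(motion=[-1, 0.025, -0.014, 0, 0, 0, 0, -1, 0.045, -0.027, 0, 0, 0, 0, -1, 0.045, -0.027, 0.03, 0, 0, 0, -1, 0.045, -0.027, 0.06, 0, 0, 0, -1, 0.045, -0.027, 0.09, 0, 0, 0, -1, 0.045, -0.027, 0.105, 0, 0, 0, -1, 0.045, -0.027, 0.111, 0, 0, 0, -1, 0.045, -0.027, 0.111, 0, 0, 0, -1, 0.045, -0.027, 0.111, 0, 0, 0])

```text
clock: 24.33
tool_pos: [467.8, -275.2, 91.6]
orientation: [[-0.0, 1.0, 0.001], [1.0, 0.0, -0.001], [-0.001, 0.001, -1.0]]
ft_force: [0.3, 0.2, 0.7]
opening: 0.3
gripper_force: 0.0
```

Call:
play_rows(motion=[-1, -0.006, 0, 0, 0, 0, 0, -1, -0.012, 0, 0, 0, 0, 0, -1, -0.02, 0, 0, 0, 0, 0, -1, -0.028, 0, 0, 0, 0, 0, -1, -0.036, 0, 0, 0, 0, 0, -1, -0.044, 0, 0, 0, 0, 0, -1, -0.05, 0, 0, 0, 0, 0, -1, -0.055, 0, 0, 0, 0, 0, -1, -0.055, 0, 0, 0, 0, 0, -1, -0.055, 0, 0, 0, 0, 0])

```text
clock: 25.17
tool_pos: [467.2, -330.4, 91.0]
orientation: [[0.001, 1.0, 0.0], [1.0, -0.001, 0.0], [0.0, 0.0, -1.0]]
ft_force: [-2.5, 3.7, 2.1]
opening: -0.2
gripper_force: 1.9
```

Call:
play_rows(motion=[-1, -0.003, 0, 0, 0, 0, 0, -1, -0.006, 0, 0, 0, 0, 0, -1, -0.008, 0, 0, 0, 0, 0, -1, -0.01, 0, 0, 0, 0, 0, -1, -0.01, 0, 0, 0, 0, 0, -1, -0.01, 0, 0, 0, 0, 0])

```text
clock: 25.67
tool_pos: [468.5, -337.5, 90.9]
orientation: [[-0.002, 1.0, 0.003], [1.0, 0.002, 0.005], [0.005, 0.003, -1.0]]
ft_force: [3.2, 11.4, 3.5]
opening: 0.1
gripper_force: 5.9
```

```bash
python3 - <<'E'
from h import *
to(467,-340,91,0); print(read_state()['ft_force'])
E
```

```text
at [ 468.5 -337.5   90.9] yang 0.1 tilt [0.1 0.3] op 0.1 t 25.7 -> shift [-0.003 -0.002 -0.   ] rot [ 0.1 -0.3  0.1]
[ 3.18252378 11.42357461  3.54576383]
```

Call:
play_rows(motion=[-1, -0.003, 0, 0, 0, 0, 0, -1, -0.003, 0, 0, 0, 0, 0, -1, -0.003, 0, 0, 0, 0, 0])

```text
clock: 25.92
tool_pos: [468.4, -337.9, 90.8]
orientation: [[-0.004, 1.0, 0.003], [1.0, 0.004, 0.009], [0.009, 0.003, -1.0]]
ft_force: [4.0, 19.8, 7.2]
opening: 0.2
gripper_force: 9.6
```

Call:
play_rows(motion=[-1, 0.01, 0, 0, 0, 0, 0, -1, 0.02, 0, 0, 0, 0, 0, -1, 0.03, 0, 0, 0, 0, 0, -1, 0.04, 0, 0, 0, 0, 0, -1, 0.05, 0, 0, 0, 0, 0, -1, 0.06, 0, 0, 0, 0, 0, -1, 0.068, 0, 0, 0, 0, 0, -1, 0.068, 0, 0, 0, 0, 0, -1, 0.068, 0, -0.04, 0, 0, 0, -1, 0.068, 0, -0.08, 0, 0, 0])

```text
clock: 26.75
tool_pos: [465.5, -274.1, 169.4]
orientation: [[0.0, 1.0, -0.005], [1.0, -0.0, 0.003], [0.003, -0.005, -1.0]]
ft_force: [1.4, -1.5, -0.9]
opening: 0.2
gripper_force: 0.0
```

Call:
play_rows(motion=[-1, 0.03, 0.02, -0.015, 0, 0, 0, -1, 0.07, 0.04, -0.02, 0, 0, 0, -1, 0.1, 0.06, -0.02, 0, 0, 0, -1, 0.14, 0.08, -0.02, 0, 0, 0, 1, 0.17, 0.11, -0.02, 0, 0, 0, 1, 0.2, 0.14, -0.02, 0, 0, 0, 1, 0.215, 0.16, -0.02, 0, 0, 0, 1, 0.215, 0.16, -0.02, 0, 0, 0, 1, 0.215, 0.16, -0.02, 0, 0, 0])

```text
clock: 27.5
tool_pos: [628.4, -59.4, 190.2]
orientation: [[-0.002, 1.0, -0.0], [1.0, 0.002, -0.001], [-0.001, -0.0, -1.0]]
ft_force: [0.1, -0.0, -1.0]
opening: 60.6
gripper_force: 0.0
```

```bash
python3 - <<'E'
from h import *
c=cam('wrist','w12.png')
print([(round(d['conf'],2),w(c,d['xyz']).round(1)) for d in find_in('tin1','wrist')])
to(629,-31,22,0)
t=cam('top');a=cv2.resize(t['image'][220:310,430:520],(480,480),interpolation=cv2.INTER_CUBIC)[:,:,::-1]
cv2.imwrite('pics/m12.png',np.hstack([cv2.resize(cv2.imread('pics/w12.png'),(320,240)),a[:240,:]])if 0 else np.hstack([cv2.resize(cv2.imread('pics/w12.png'),(400,300)),a[:300,:400]]))
E
```

```text
[(0.77, array([631.2, -28.6,  32.1]))]
at [626.9 -60.9 190.5] yang -0.0 tilt [-0. -0.] op 74.5 t 27.6 -> shift [0.03  0.002 0.168] rot [-0.  0. -0.]
```

View pics/m12.png

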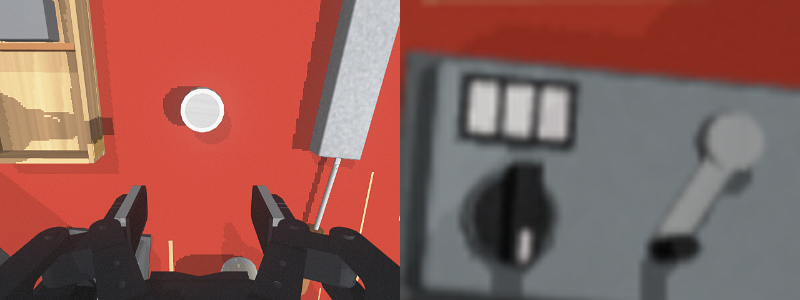

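The stop was confirmed: the force rose to 20 N with no further motion, and the lever is back at rest. The tin is upright at px (323,176).

```bash
python3 - <<'E'
from h import *
c=cam('wrist'); r=wb(c,(631,-30),30);print(r,ray(c,323,176,30)); to(r[0],r[1],24,0)
E
```

```text
[631.4 -28.2  47.5  47.   89.9] [629.64748396 -29.71328773  30.        ]
at [626.6 -61.4 190.9] yang -0.1 tilt [-0. -0.] op 85.6 t 27.7 -> shift [0.033 0.005 0.167] rot [-0.   0.  -0.1]
```

Call:
play_rows(motion=[1, 0.033, 0.004, 0.04, 0, 0, 0, 1, 0.033, 0.004, 0.08, 0, 0, 0, 1, 0.033, 0.004, 0.12, 0, 0, 0, 1, 0.033, 0.004, 0.15, 0, 0, 0, 1, 0.033, 0.004, 0.162, 0, 0, 0, 1, 0.033, 0.004, 0.166, 0, 0, 0, 1, 0.033, 0.004, 0.166, 0, 0, 0])

```text
clock: 28.28
tool_pos: [631.0, -28.2, 24.9]
orientation: [[0.002, 1.0, -0.001], [1.0, -0.002, -0.0], [-0.0, -0.001, -1.0]]
ft_force: [0.8, -0.6, -0.1]
opening: 85.3
gripper_force: 0.0
```

Call:
play_rows(motion=[-0.6, 0, 0, 0, 0, 0, 0, -0.6, 0, 0, 0, 0, 0, 0, -0.6, 0, 0, 0, 0, 0, 0, -0.6, 0, 0, 0, 0, 0, 0, -0.6, 0, 0, 0, 0, 0, 0, -0.6, 0, 0, 0, 0, 0, 0, -0.6, 0, 0, 0, 0, 0, 0], squeeze=50)

```text
clock: 28.87
tool_pos: [633.1, -27.7, 27.5]
orientation: [[0.0, 1.0, 0.004], [1.0, -0.0, -0.001], [-0.001, 0.004, -1.0]]
ft_force: [-0.7, -0.2, 6.7]
opening: 46.5
gripper_force: 50.9
```

Call:
play_rows(motion=[-0.6, 0, 0, -0.03, 0, 0, 0, -0.6, 0, 0, -0.06, 0, 0, 0, -0.6, 0, 0, -0.085, 0, 0, 0, -0.6, 0, 0, -0.09, 0, 0, 0, -0.6, 0, 0, -0.09, 0, 0, 0, -0.6, 0, 0, -0.09, 0, 0, 0])

```text
clock: 29.37
tool_pos: [631.5, -27.2, 114.9]
orientation: [[0.0, 1.0, 0.001], [1.0, -0.0, -0.0], [-0.0, 0.001, -1.0]]
ft_force: [-0.3, 0.3, -1.6]
opening: 46.5
gripper_force: 51.7
```

```bash
python3 - <<'E'
from h import *
to(447,-25,110,0)
E
```

```text
at [631.5 -27.2 114.9] yang -0.0 tilt [ 0. -0.] op 46.5 t 29.4 -> shift [ 0.002 -0.184  0.005] rot [ 0.  0. -0.]
```

Call:
play_rows(motion=[-0.6, 0.002, -0.04, 0, 0, 0, 0, -0.6, 0.002, -0.08, 0, 0, 0, 0, -0.6, 0.002, -0.12, 0, 0, 0, 0, -0.6, 0.002, -0.155, 0, 0, 0, 0, -0.6, 0.002, -0.175, 0, 0, 0, 0, -0.6, 0.002, -0.184, 0, 0, 0, 0, -0.6, 0.002, -0.184, 0, 0, 0, 0, -0.6, 0.002, -0.184, 0, 0, 0, 0])

```text
clock: 30.03
tool_pos: [448.0, -25.3, 114.4]
orientation: [[0.001, 1.0, 0.001], [1.0, -0.001, -0.0], [-0.0, 0.001, -1.0]]
ft_force: [0.8, 0.4, 0.0]
opening: 46.2
gripper_force: 51.8
```

Call:
play_rows(motion=[-0.6, 0, 0, 0.03, 0, 0, 0, -0.6, 0, 0, 0.055, 0, 0, 0, -0.6, 0, 0, 0.07, 0, 0, 0, -0.6, 0, 0, 0.076, 0, 0, 0, -0.6, 0, 0, 0.079, 0, 0, 0, -0.6, 0, 0, 0.081, 0, 0, 0, -0.6, 0, 0, 0.082, 0, 0, 0, -0.6, 0, 0, 0.082, 0, 0, 0])

```text
clock: 30.7
tool_pos: [448.6, -25.4, 33.6]
orientation: [[0.0, 1.0, 0.002], [1.0, -0.0, -0.001], [-0.001, 0.002, -1.0]]
ft_force: [-0.3, -0.1, -0.3]
opening: 46.7
gripper_force: 52.0
```

Call:
play_rows(motion=[-0.6, 0, 0, 0.001, 0, 0, 0, -0.6, 0, 0, 0.002, 0, 0, 0, -0.6, 0, 0, 0.002, 0, 0, 0])

```text
clock: 30.95
tool_pos: [448.7, -25.4, 33.4]
orientation: [[0.0, 1.0, 0.003], [1.0, -0.0, -0.001], [-0.001, 0.003, -1.0]]
ft_force: [-4.7, 2.0, 18.6]
opening: 46.5
gripper_force: 53.7
```

Call:
play_rows(motion=[0.5, 0, 0, -0.001, 0, 0, 0, 0.5, 0, 0, -0.001, 0, 0, 0, 0.5, 0, 0, -0.001, 0, 0, 0, 0.5, 0, 0, -0.001, 0, 0, 0, 0.5, 0, 0, -0.04, 0, 0, 0, 0.5, 0, 0, -0.08, 0, 0, 0, 0.5, 0, 0, -0.12, 0, 0, 0, -1, 0, 0, -0.155, 0, 0, 0, -1, 0, 0, -0.165, 0, 0, 0, -1, 0, 0, -0.165, 0, 0, 0])

```text
clock: 31.78
tool_pos: [449.7, -25.7, 198.9]
orientation: [[0.0, 1.0, 0.007], [1.0, -0.0, -0.002], [-0.002, 0.007, -1.0]]
ft_force: [0.8, 0.0, -0.0]
opening: 28.4
gripper_force: 0.0
```

Call:
play_rows(motion=[-1, -0.04, 0.004, 0, 0, 0, 0, -1, -0.08, 0.008, 0, 0, 0, 0, -1, -0.12, 0.012, 0, 0, 0, 0, -1, -0.16, 0.014, 0, 0, 0, 0, -1, -0.2, 0.016, 0, 0, 0, 0, -1, -0.23, 0.018, 0, 0, 0, 0, -1, -0.249, 0.018, 0, 0, 0, 0, -1, -0.249, 0.018, 0, 0, 0, 0, -1, -0.249, 0.018, 0, 0, 0, 0])

```text
clock: 32.53
tool_pos: [464.2, -274.4, 193.1]
orientation: [[0.003, 1.0, -0.003], [1.0, -0.003, 0.003], [0.003, -0.003, -1.0]]
ft_force: [-0.3, 0.3, 0.2]
opening: 0.2
gripper_force: 0.0
```

```bash
python3 - <<'E'
from h import *
t=cam('top');cv2.imwrite('pics/t13.png',cv2.resize(t['image'][230:330,240:520],(800,286),interpolation=cv2.INTER_CUBIC)[:,:,::-1])
to(467,-274,91,0)
print([(round(d['conf'],2),w(t,d['xyz']).round(1)) for d in find_in('tin1','top')])
E
```

```text
at [ 464.2 -273.4  193.6] yang -0.1 tilt [-0.2  0.2] op 0.4 t 32.6 -> shift [-0.001  0.003  0.103] rot [-0.2 -0.2 -0.1]
[(0.88, array([450.2, -27.4,  36.7]))]
```

View pics/t13.png

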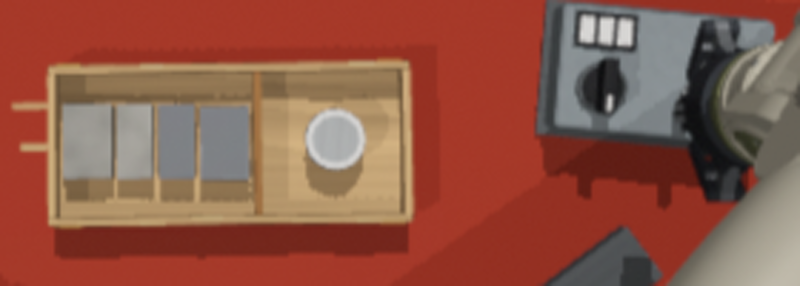

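The top view shows the four stones in the larger bay and the tin flat at (336,139) in the smaller bay. Now the second lever stroke.

Call:
play_rows(motion=[-1, -0.001, 0.003, 0.03, 0, 0, 0, -1, -0.001, 0.003, 0.06, 0, 0, 0, -1, -0.001, 0.003, 0.085, 0, 0, 0, -1, -0.001, 0.003, 0.098, 0, 0, 0, -1, -0.001, 0.003, 0.103, 0, 0, 0, -1, -0.001, 0.003, 0.103, 0, 0, 0, -1, -0.001, 0.003, 0.103, 0, 0, 0])

```text
clock: 33.22
tool_pos: [468.6, -274.5, 93.3]
orientation: [[-0.001, 1.0, 0.0], [1.0, 0.001, -0.0], [-0.0, 0.0, -1.0]]
ft_force: [0.4, -0.0, 0.6]
opening: 0.0
gripper_force: 0.0
```

Call:
play_rows(motion=[-1, -0.006, 0, 0, 0, 0, 0, -1, -0.012, 0, 0, 0, 0, 0, -1, -0.02, 0, 0, 0, 0, 0, -1, -0.028, 0, 0, 0, 0, 0, -1, -0.036, 0, 0, 0, 0, 0, -1, -0.044, 0, 0, 0, 0, 0, -1, -0.05, 0, 0, 0, 0, 0, -1, -0.056, 0, 0, 0, 0, 0, -1, -0.06, 0, 0, 0, 0, 0, -1, -0.06, 0, 0, 0, 0, 0])

```text
clock: 34.05
tool_pos: [469.0, -335.9, 93.0]
orientation: [[0.001, 1.0, 0.002], [1.0, -0.001, -0.0], [-0.0, 0.002, -1.0]]
ft_force: [-0.5, 5.0, 1.3]
opening: -0.4
gripper_force: 2.4
```

Call:
play_rows(motion=[-1, -0.003, 0, 0, 0, 0, 0, -1, -0.006, 0, 0, 0, 0, 0, -1, -0.008, 0, 0, 0, 0, 0, -1, -0.008, 0, 0, 0, 0, 0, -1, -0.008, 0, 0, 0, 0, 0])

```text
clock: 34.47
tool_pos: [469.1, -337.9, 92.8]
orientation: [[-0.003, 1.0, 0.002], [1.0, 0.003, 0.009], [0.009, 0.002, -1.0]]
ft_force: [3.3, 18.7, 6.2]
opening: 0.0
gripper_force: 9.3
```

Call:
play_rows(motion=[-1, 0.01, 0, 0, 0, 0, 0, -1, 0.02, 0, 0, 0, 0, 0, -1, 0.03, 0, 0, 0, 0, 0, -1, 0.04, 0, 0, 0, 0, 0, -1, 0.05, 0, 0, 0, 0, 0, -1, 0.06, 0, 0, 0, 0, 0, -1, 0.068, 0, 0, 0, 0, 0, -1, 0.068, 0, 0, 0, 0, 0, -1, 0.068, 0, -0.04, 0, 0, 0, -1, 0.068, 0, -0.08, 0, 0, 0])

```text
clock: 35.3
tool_pos: [466.5, -274.1, 171.4]
orientation: [[0.0, 1.0, -0.005], [1.0, -0.0, 0.003], [0.003, -0.005, -1.0]]
ft_force: [0.9, -0.9, 1.5]
opening: 0.1
gripper_force: 0.0
```

Call:
play_rows(motion=[-0.05, 0.005, 0, -0.02, 0, 0, -6, -0.05, 0.01, 0.005, -0.04, 0, 0, -12, -0.05, 0.02, 0.01, -0.04, 0, 0, -18, -0.05, 0.03, 0.015, -0.04, 0, 0, -24, -0.05, 0.032, 0.019, -0.04, 0, 0, -30, -0.05, 0.032, 0.019, -0.04, 0, 0, -36, -0.05, 0.032, 0.019, -0.04, 0, 0, -42, -0.05, 0.032, 0.019, -0.04, 0, 0, -42, -0.05, 0.032, 0.019, -0.04, 0, 0, -42])

```text
clock: 36.05
tool_pos: [487.4, -243.6, 212.9]
orientation: [[-0.666, 0.746, 0.0], [0.746, 0.666, -0.001], [-0.001, -0.0, -1.0]]
ft_force: [0.1, 0.2, 1.0]
opening: 40.8
gripper_force: 0.0
```

Call:
play_rows(motion=[-0.05, 0, 0, 0, 0, 0, -6, -0.05, 0, 0, 0, 0, 0, -12, -0.05, 0, 0, 0, 0, 0, -18, -0.05, 0, 0, 0, 0, 0, -24, -0.05, 0, 0, 0, 0, 0, -30, -0.05, 0, 0, 0, 0, 0, -36, -0.05, 0, 0, 0, 0, 0, -42, -0.05, 0, 0, 0, 0, 0, -42, -0.05, 0, 0, 0, 0, 0, -42, -0.05, 0, 0, 0, 0, 0, -42])

```text
clock: 36.88
tool_pos: [487.3, -243.4, 212.8]
orientation: [[-0.994, 0.109, 0.0], [0.109, 0.994, -0.0], [-0.0, -0.0, -1.0]]
ft_force: [-0.0, 1.0, -0.6]
opening: 40.3
gripper_force: 0.0
```

```bash
python3 - <<'E'
from h import *
c=cam('wrist','w14.png')
to(487.6,-238.1,84,84.3)
for n in('lever_post','knob_top'):
  for d in find_in(n,'wrist')[:2]: p=w(c,d['xyz']);print(n,round(d['conf'],2),p.round(1),px(c,p).round())
print('expect knob',px(c,[487.6,-238.1,85]),'post rest',px(c,[473.3,-301,99]))
E
```

```text
at [ 487.3 -243.3  212.8] yang 83.8 tilt [ 0. -0.] op 40.7 t 36.9 -> shift [0.    0.005 0.129] rot [-0.   0.  -0.5]
lever_post 0.75 [ 502.3 -317.2   63.7] [212. 255.]
knob_top 0.61 [ 482.2 -237.1   84.2] [325. 223.]
expect knob [324.20612733 231.48951853] post rest [215.66137662 225.99902208]
```

View pics/w14.png

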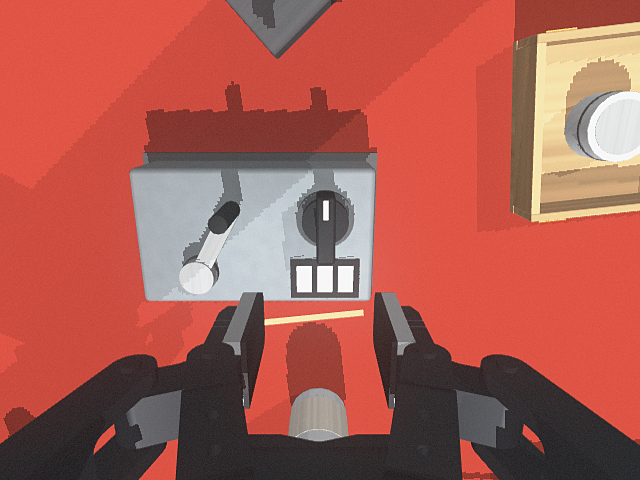

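The lever is back at rest with its post top at about (217,220). The knob bar is vertical in the image, centred at (325,228), as predicted. Descend, pinch and turn clockwise.

Call:
play_rows(motion=[-0.05, 0, 0.005, 0.04, 0, 0, -0.5, -0.05, 0, 0.005, 0.08, 0, 0, -0.5, -0.05, 0, 0.005, 0.11, 0, 0, -0.5, -0.05, 0, 0.005, 0.123, 0, 0, -0.5, -0.05, 0, 0.005, 0.128, 0, 0, -0.5, -0.05, 0, 0.005, 0.128, 0, 0, -0.5, -0.05, 0, 0.005, 0.128, 0, 0, -0.5])

```text
clock: 37.62
tool_pos: [488.4, -238.6, 85.6]
orientation: [[-0.995, 0.097, 0.001], [0.097, 0.995, -0.001], [-0.001, -0.001, -1.0]]
ft_force: [-0.2, -0.5, -0.4]
opening: 40.6
gripper_force: 0.0
```

Call:
play_rows(motion=[-0.9, 0, 0, 0, 0, 0, 0, -0.9, 0, 0, 0, 0, 0, 0, -0.9, 0, 0, 0, 0, 0, 0, -0.9, 0, 0, 0, 0, 0, 0, -0.9, 0, 0, 0, 0, 0, 0], squeeze=40)

```text
clock: 38.03
tool_pos: [488.9, -239.2, 86.5]
orientation: [[-0.995, 0.097, 0.003], [0.097, 0.995, -0.002], [-0.003, -0.002, -1.0]]
ft_force: [-0.2, -0.7, 6.5]
opening: 10.7
gripper_force: 41.6
```

Call:
play_rows(motion=[-0.9, 0, 0, 0, 0, 0, 6, -0.9, 0, 0, 0, 0, 0, 12, -0.9, 0, 0, 0, 0, 0, 18, -0.9, 0, 0, 0, 0, 0, 24, -0.9, 0, 0, 0, 0, 0, 30, -0.9, 0, 0, 0, 0, 0, 36, -0.9, 0, 0, 0, 0, 0, 36])

```text
clock: 38.62
tool_pos: [488.5, -239.9, 86.5]
orientation: [[-0.745, 0.667, 0.002], [0.667, 0.745, -0.004], [-0.004, -0.002, -1.0]]
ft_force: [-1.9, -3.1, 6.4]
opening: 11.1
gripper_force: 41.6
```

Call:
play_rows(motion=[-0.9, 0, 0, 0, 0, 0, 6, -0.9, 0, 0, 0, 0, 0, 12, -0.9, 0, 0, 0, 0, 0, 18, -0.9, 0, 0, 0, 0, 0, 24, -0.9, 0, 0, 0, 0, 0, 30, -0.9, 0, 0, 0, 0, 0, 36, -0.9, 0, 0, 0, 0, 0, 37, -0.9, 0, 0, 0, 0, 0, 37])

```text
clock: 39.28
tool_pos: [487.8, -240.3, 86.5]
orientation: [[-0.197, 0.98, 0.0], [0.98, 0.197, -0.005], [-0.005, -0.001, -1.0]]
ft_force: [-3.9, -4.4, 7.4]
opening: 11.0
gripper_force: 41.8
```

Call:
play_rows(motion=[-0.2, 0, 0, 0, 0, 0, 0, -0.2, 0, 0, 0, 0, 0, 0, -0.2, 0, 0, 0, 0, 0, 0, -0.2, 0, 0, 0, 0, 0, 0, -0.2, 0, 0, -0.04, 0, 0, 0, -0.2, 0, 0, -0.08, 0, 0, 0, -0.2, -0.03, 0, -0.12, 0, 0, 0, -0.2, -0.07, 0, -0.13, 0, 0, 0, -0.2, -0.07, 0, -0.13, 0, 0, 0])

```text
clock: 40.03
tool_pos: [504.8, -312.5, 219.2]
orientation: [[-0.197, 0.98, 0.008], [0.98, 0.197, -0.008], [-0.009, 0.006, -1.0]]
ft_force: [1.4, -0.8, -0.3]
opening: 33.9
gripper_force: 0.0
```

```bash
python3 - <<'E'
from h import *
to(487.6,-238.1,84,84.3)
c=cam('wrist');t=cam('top')
a=cv2.resize(c['image'],(400,300));b=cv2.resize(t['image'][230:330,240:520],(800,286),interpolation=cv2.INTER_CUBIC)
p=np.zeros((300,400,3),np.uint8);p[:]=cv2.resize(t['image'][100:400,110:510],(400,300))
cv2.imwrite('pics/m15.png',np.vstack([np.hstack([a,p]),b])[:,:,::-1])
E
```

```text
at [ 504.8 -312.5  219.2] yang 11.4 tilt [ 0.4 -0.5] op 33.9 t 40.0 -> shift [ 0.078 -0.003  0.135] rot [ -0.    0.7 -72.9]
```

View pics/m15.png

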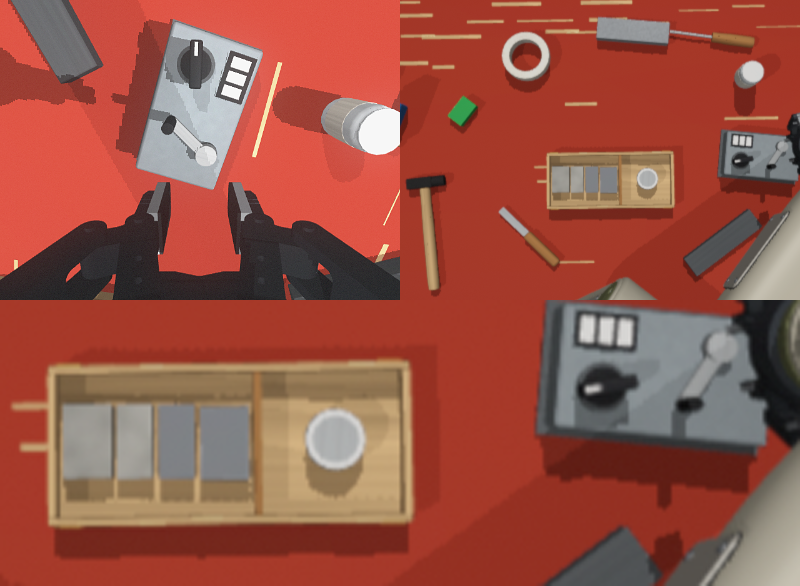

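The knob bar has turned about 74° clockwise, at (196,63) in the wrist pane, and the lever is at rest. The stones and tin are in place and the other items haven't moved, so I'm handing in.

```bash
python3 -c "
from h import *
print(manip.close_job())"
```

```text
the job is handed in; nothing more can be done
None
```

I packed all four short stones and the one tin present, worked the lever to its stop and back after each bay, locked the knob, and handed the job in at about 40 s on the robot's clock; no verdict was reported.

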